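# Index the reagent carousel and hold its label holder pressed home

### The job

Turn the blue reagent carousel clockwise by its black knob until it clicks into its detent, with the metal label rail lined up with the red mark on the base. Then take the green label holder from its white dock, push it down behind the lip of that rail, label facing outward, fully home against the spring clip, and finish while still holding it pressed home: do not let go. Leave the bottle, tube rack and well plate on the bench alone.

Things in the scene. Friction and masses are not known exactly. Their poses are not given: they have to be found in the camera images.
- carousel (a joint): angle (rad) of the blue platter (300 mm diameter, top 34 mm above the bench) about its vertical axis. 0 = in the detent, rail at the red mark; positive = counter-clockwise from above; starts between 0.6 and 1.25, so turn it clockwise to 0. Stops at -0.35 and 1.45. Under 1 N of friction at the knob; it stays where it is left.
- carousel_center (a point): point on the carousel's vertical axis, at platter top height. Fixed. Axes of the fixed base: x points from the red mark to the axis, z up. Detent: a sprung steel ball at the grey block at the rim drops between two small teeth on the platter; it catches and centres the let-go platter from about +-0.04 rad; climbing over a tooth (at about 0.06 to 0.1 rad) takes about 7 N at the knob.
- knob_grip (a point): black upright knob on the platter, a round post 18 mm in diameter and 45 mm tall, 115 mm from the carousel's axis; this point is on its centre line, 30 mm above the platter, 15 mm below its top. Turns with the platter. The small bottles fixed on the platter are up to 63 mm tall and at least 85 mm (centre to centre) from the knob.
- rail_seat (a point): centre of the rail channel's floor, 5 mm above the platter, 115 mm from the axis; turns with it. x points inward to the axis, y along the rail, z up. Channel 9 mm wide (x), 68 mm long (y), open on top. Inner side: back wall 30 mm above the floor. Outer side: lip, straight to 16 mm, then flared outward to 24 mm, guiding a foot up to 4 mm too far out. End cheeks 16 mm high.
- clip (a joint): how far the orange spring clip in the channel floor is pushed down (m). 0 = free, standing 6 mm above the floor at the middle of the channel (30 mm long); 0.006 = level with the floor, the holder's foot on the floor, fully home. Takes 4 N to start and 10 N at 0.006; springs back when let go.
- holder_center (a point): centre of the loose green label holder, 37.5 mm above its foot; about 50 g, 75 mm tall. Blade 6 mm thick (x), 60 wide (y), 45 tall; above it a grip tab 12 thick (x), 36 wide (y), from 43 mm above the foot to the top. White label on its -x face; z up. In the rail its axes are parallel to rail_seat's, -x outward. It starts upright in the dock.
- holder_foot (a point): centre of the holder's underside (axes as holder_center). At the start it is 10 mm above the bench, in the slot of the white dock (a fixed block 50 by 90 by 30 mm with its axes; slot 20 mm deep, 1.5 mm play either side across, 2 mm along).
- holder_face (a point): middle of the label on the -x face of the holder's blade, 3 mm off its mid plane, 33 mm above the foot (axes as holder_center). At the start the label looks roughly towards the robot (within 0.5 rad), and so does the lip side of the rail when in the detent (within 0.3 rad).
- bottle: loose reagent bottle, 60 mm diameter, about 125 mm tall with blue cap; origin at the centre of its underside. Leave alone.
- tube_rack: loose green rack 120 by 85 mm with white tubes, 44 mm tall; origin at the centre of its underside. Leave alone.
- microplate: loose white well plate 85 by 127 by 15 mm; origin at the centre of its underside. Leave alone.
There are look-alikes about, which are no part of the job. What is meant by the part that bears holder_center is not orange, and is the smaller of those in its own colour.

How it is judged:
By the outcome, as a careful person would: the job done as asked, in the order asked, and still so for the second after the job is handed in, while the arm keeps its last pose, push and grip.
It also fails if it takes over 64 s, if anything falls off the work surface, if the arm or the gripper's body presses on something with over 40 N, if the wrist force passes 120 N, or if a joint passes its speed limit or range.

### The arm

A 6-joint arm with a two-finger parallel gripper is mounted at the origin on the work surface. World frame = base frame: x ahead of the robot, y to its left, z up, the work surface at z = 0. Lengths are in m, angles in rad, forces in N, time in s.
With the tool pointing down it reaches from about 0.4 to 0.825 m from the base axis. Payload 7 kg.
Tool frame: the origin (TCP) lies at the very end of the fingers, on their centre line; the grasp point (between the pads) lies 19 mm behind it; z points along the fingers, y is the direction in which the jaws open and shut (so a half turn about z gives the same grasp; the last joint's range is limited). The gripper opens to 88 mm and grips with 3 to 60 N. Pads are 19 mm wide; open, the fingers measure 130 mm over their backs; the gripper's body (78 mm by 193 mm) begins 47 mm behind the grasp point.
Start: joints at [-1.021, 0.359, 0.012, 0, -1.224, -0.288], TCP at [0.175, -0.652, 0.196] pointing down, gripper open.
Joint ranges: [-3.07, 3.07], [-1.43, 2.12], [-1.02, 1.25], [-3.03, 1.67], [-3.05, -0], [-3.03, 3.03]. Speed limits (rad/s): [2.39, 2.39, 3.01, 3.14, 3.14, 3.14].

### API

Orientations are given as a unit quaternion [w, x, y, z].
In Python, from bench import robot gives the robot as it stands. The module is installed in compiled form; this text tells all that it offers.
- The arm moves only by the tool step_arm, never from a script. Its argument "commands" is a list of rows, each an object of numbers: "dx", "dy", "dz": the shift along the tool's x, y, z in m; "wx", "wy", "wz": the turn, a rotation vector about the tool's x, y, z in rad; "grip": the finger opening in m, from 0 to 0.0876. A call has 1 to 8 rows; each row is the pose to reach, as a shift and turn from the pose commanded when the call began, along the tool's axes at that moment; what a row does not reach only later rows make up. A row lasts 1/12 s, in which the tool goes at most 41.7 mm and 7.16 degrees, less where a joint would pass 70% of its speed; a pose out of reach is approached as far as the arm can. A call with a gripper value outside its range is refused whole. The fingers move at their own pace and stop on an object; the grip force is fixed at half the most. Time passes only in rows, so rows that repeat a pose let the fingers close. It gives the time, the measured TCP pose, the force and the opening at its end, in the units of the state.
- robot.read_state(): the state, without advancing time (a new reading comes with each control period).
- robot.get_image(name): name is "side" or "top"; returns the picture (480x640x3 uint8, red, green, blue); there is no depth.
- robot.get_calibration(name): a dict with "intrinsics" (3x3 intrinsics, pixels), "R" (3x3) and "t" (3): a world point X has camera coordinates R X + t. Camera axes: x right, y down, z forward; pixel columns grow to the right and rows downward; lengths in m; the calibration is good to about 2 mm. A picture is of the moment at which its call begins. get_calibration takes no time and is no camera call.
- robot.job_done(): hands the job in, once; it reports no verdict.
The state is a dict: "t": time; "joints": joint angles; "qd": joint speeds; "effort": joint torques, N m; "tcp_pos": TCP position; "tcp_rot": TCP orientation; "force": force on the tool from outside, world axes, zero at the start; "torque": the same for the moment, N m; "grip_width": finger opening in m.
Only numpy, scipy, OpenCV 4.12 (cv2) and the standard library are available. Lean on these libraries where they do the work, as an engineer would, in place of code of your own. Each camera call takes 0.05 s, during which the arm holds its last target.

## Working session

There is one attempt and no reset: what is moved stays moved. The work goes in short steps, Python scripts to look and compute and a tool call to move; the robot and the scene stay as the last step left them, time stands still between calls to the robot, and variables do not carry over. Pictures are saved under pics/ and viewed, and the job is handed in when it is done.

Besides the shell and the picture viewer there is one more tool, called after "Emit:" by a JSON object that holds its "api" and its "payload". step_arm: Moves the arm, as the interface text tells. Its arguments: {"type":"object","properties":{"commands":{"type":"array"}},"required":["commands"]}

```bash
mkdir -p pics; python3 - <<'E'
from bench import robot
import cv2
s=robot.read_state(); print({k:s[k] for k in('t','tcp_pos','tcp_rot','grip_width','force')})
for n in('side','top'):
    im=robot.get_image(n); cv2.imwrite(f'pics/{n}0.png',im[:,:,::-1]); c=robot.get_calibration(n); print(n,c)
E
```

```text
{'t': 0.0, 'tcp_pos': array([ 0.17455871, -0.65145693,  0.19481683]), 'tcp_rot': array([-1.58328522e-04, -1.30462033e-01,  9.91452956e-01,  8.18299654e-04]), 'grip_width': 0.0876053456776105, 'force': array([ 0.18245704, -0.39878899, -0.08611341])}
side {'intrinsics': array([[606.30162739,   0.        , 314.00781519],
       [  0.        , 606.30162739, 227.98455481],
       [  0.        ,   0.        ,   1.        ]]), 'R': array([[-0.79931802, -0.60090532, -0.00186966],
       [-0.30591545,  0.40959963, -0.85944394],
       [ 0.51721025, -0.68639707, -0.51122659]]), 't': array([0.44260415, 0.24095514, 1.08808785])}
top {'intrinsics': array([[489.59423534,   0.        , 323.74610982],
       [  0.        , 489.59423534, 235.16451866],
       [  0.        ,   0.        ,   1.        ]]), 'R': array([[ 0.02126165, -0.99944711,  0.02556216],
       [-0.98702483, -0.02505381, -0.15860102],
       [ 0.15915376, -0.02185837, -0.9870118 ]]), 't': array([-0.00664356,  0.56686546,  0.95054285])}
```

View pics/side0.png

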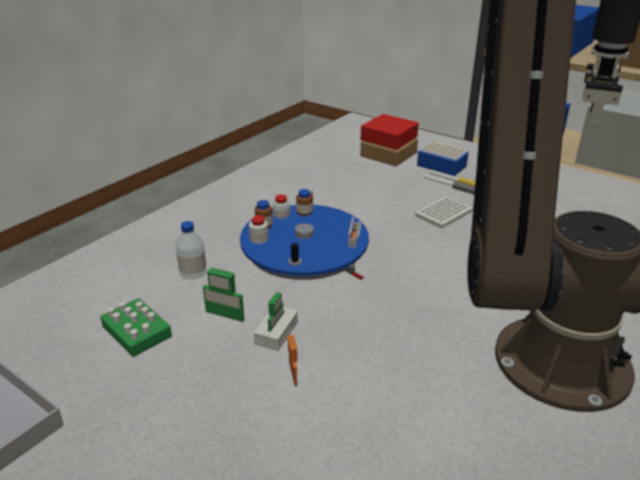

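View pics/top0.png

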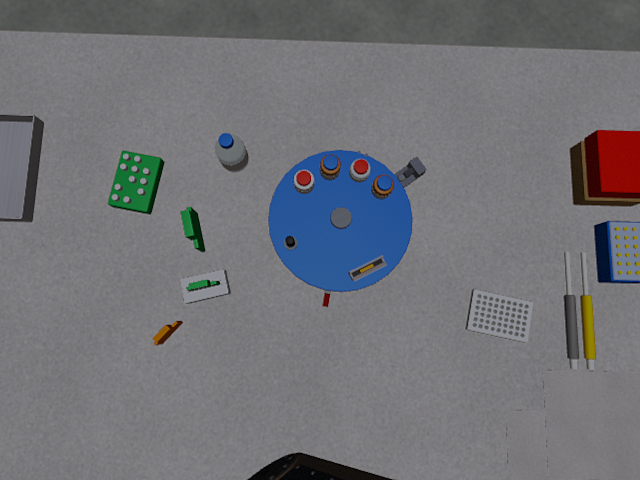

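The holder candidates in the top view are green in the white dock (205,286), larger green lying loose (192,228), and orange (167,332). The one at (205,286) fits: it isn't orange, it's the smaller of the two greens, and it's in the white dock. I'll check this in a crop while measuring.

```bash
cat > h.py <<'E'
from bench import robot
import cv2, numpy as np
from scipy.spatial.transform import Rotation as Ro
def cal(n):
    c=robot.get_calibration(n); return c['intrinsics'],c['R'],c['t']
def plane(n,u,v,z):
    K,R,t=cal(n); d=R.T@np.linalg.solve(K,[u,v,1.]); o=-R.T@t
    return o+d*(z-o[2])/d[2]
def proj(n,X):
    K,R,t=cal(n); p=K@(R@np.asarray(X,float)+t); return p[:2]/p[2]
def two(a,b): # a=(u,v) side, b top
    A=[];B=[]
    for n,(u,v) in(('side',a),('top',b)):
        K,R,t=cal(n);P=K@np.c_[R,t]
        for k,w in((0,u),(1,v)): r=w*P[2]-P[k];A.append(r[:3]);B.append(-r[3])
    return np.linalg.lstsq(np.array(A),np.array(B),rcond=None)[0]
def crop(im,x,y,w,h,k,name):
    cv2.imwrite('pics/'+name,cv2.resize(im[y:y+h,x:x+w,::-1],None,fx=k,fy=k,interpolation=cv2.INTER_CUBIC))
def blobs(im,lo,hi,amin=5):
    hsv=cv2.cvtColor(im,cv2.COLOR_RGB2HSV); m=cv2.inRange(hsv,lo,hi)
    n,l,st,ce=cv2.connectedComponentsWithStats(m)
    return [(l==i,st[i],ce[i]) for i in range(1,n) if st[i][4]>=amin]
E
python3 - <<'E'
from h import *
T=cv2.imread('pics/top0.png')[:,:,::-1].copy();S=cv2.imread('pics/side0.png')[:,:,::-1].copy()
a=cv2.resize(T[205:345,145:425,::-1],None,fx=2.8,fy=2.8,interpolation=cv2.INTER_CUBIC); cv2.imwrite('pics/c1.png',a)
crop(S,190,180,200,150,4,'c2.png'); crop(T,145,195,100,75*2,4,'c3.png'); crop(T,260,200,160,120,5,'c4.png')
# platter
for m,st,ce in blobs(T,(105,150,60),(125,255,255),500):
    print('blue',st,ce)
    c=max(cv2.findContours(m.astype(np.uint8),cv2.RETR_EXTERNAL,cv2.CHAIN_APPROX_NONE)[0],key=cv2.contourArea)
    if st[4]<5000: continue
    P=np.array([plane('top',u,v,.034)[:2] for u,v in c[:,0]])
    A=np.c_[2*P,np.ones(len(P))]
    w=np.ones(len(P),bool)
    for _ in range(6):
        s=np.linalg.lstsq(A[w],(P[w]**2).sum(1),rcond=None)[0]; r=np.sqrt(s[2]+s[0]**2+s[1]**2)
        e=abs(np.hypot(*(P-s[:2]).T)-r); w=e<.002
    print(s[:2],r,w.mean())
for nm,lo,hi in(('red',(0,150,80),(6,255,255)),('green',(50,100,40),(75,255,255)),('orange',(8,120,60),(25,255,255)),('grey cap',(0,0,100),(180,10,130))):
  for n,I in(('top',T),('side',S)):
    for m,st,ce in blobs(I,lo,hi,15):
        if nm!='grey cap' or st[4]<600: print(nm,n,st,ce.round(1))
E
```

```text
blue [  269   150   143   142 13425] [339.61728119 223.0572067 ]
[ 0.60400544 -0.02723916] 0.14732453446818133 0.995
red top [ 597  130   43   63 2541] [618.9 160.6]
red top [354 160  14  13 150] [360.6 166.1]
red top [297 171  14  14 160] [303.5 177.6]
red top [323 294   7  13  56] [326.  299.8]
red side [ 362  115   56   34 1369] [389.1 131.1]
red side [276 195  10   7  60] [280.6 198.2]
red side [253 215  12  10  92] [258.  219.4]
red side [353 273   9   6  19] [356.8 275.2]
green top [ 108  151   54   61 1794] [135.2 182. ]
green top [181 207  14  30 264] [187.5 222.2]
green top [193 238   7  11  46] [195.9 242.9]
green top [187 280  22  10 127] [197.5 284.4]
green top [210 281   7   4  21] [213.  282.4]
green side [204 269  39  52 740] [224.3 297.2]
green side [269 293  12  37 151] [272.7 307.1]
green side [ 101  299   70   57 1539] [136.7 330.5]
orange top [581 141  59  61 442] [597.2 183.1]
orange top [321 156  20  18 104] [329.5 167.8]
orange top [374 176  20  18 100] [381.6 187.7]
orange top [360 264  14   9  54] [366.3 267.7]
orange top [581 295   8  64 303] [584.8 324.2]
o
[... 970 characters left out ...]
 ]
grey cap side [198 111  10  12  47] [202.6 115.3]
grey cap side [ 48 145   5   6  16] [ 50.2 147.6]
grey cap side [526 152   9   7  48] [529.8 155.1]
grey cap side [273 205  16   6  41] [279.9 208. ]
grey cap side [177 244  28  14 122] [191.7 252.2]
grey cap side [188 268  18  10  65] [197.9 274. ]
grey cap side [180 272   7   5  18] [183.  274.2]
grey cap side [504 358   8   6  33] [507.3 360.6]
grey cap side [  0 363  59  86 263] [ 28.  400.7]
grey cap side [591 395  10   8  43] [595.  398.7]
grey cap side [588 397  13   8  18] [593.3 402. ]
grey cap side [578 412  17   1  17] [586. 412.]
grey cap side [ 47 428  13  10  18] [ 52.9 432.2]
grey cap side [  0 446  35  25  47] [ 17.2 457.9]
```

View pics/c1.png

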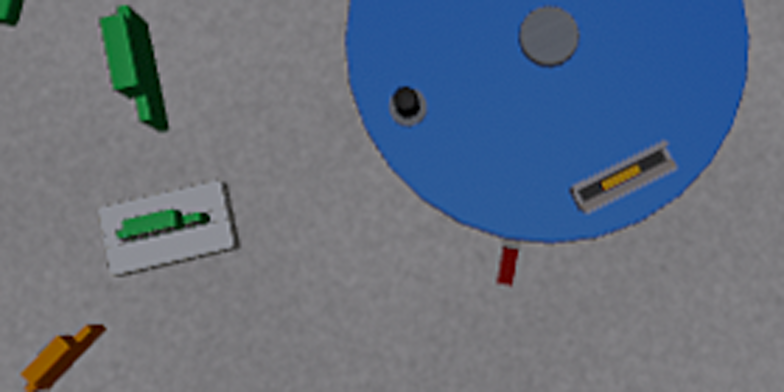

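View pics/c2.png

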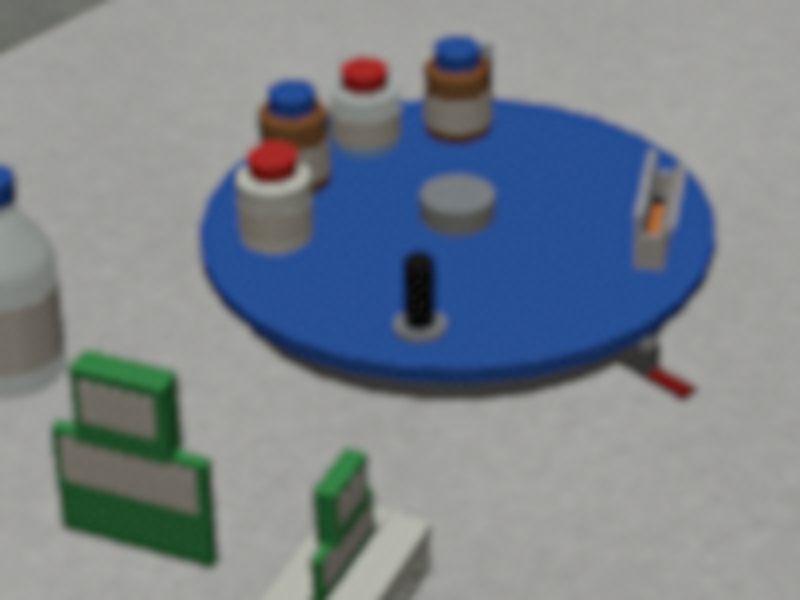

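View pics/c4.png

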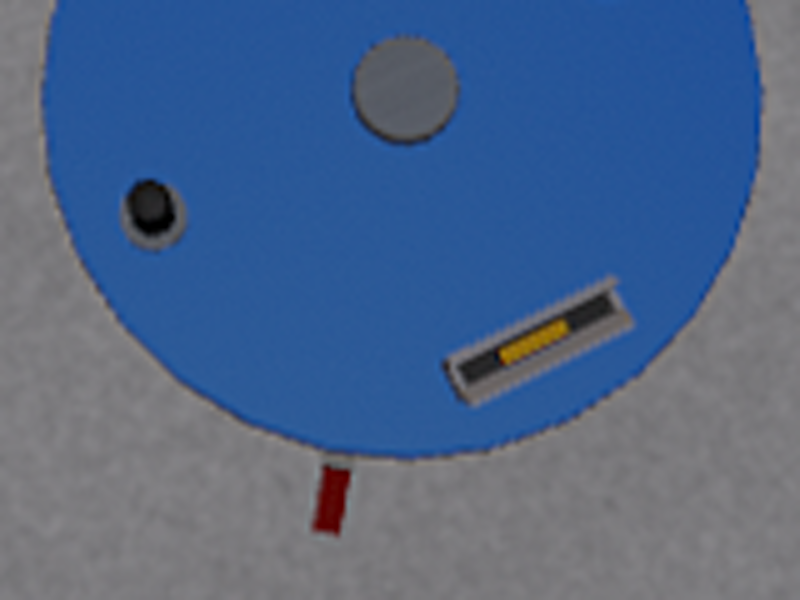

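View pics/c3.png

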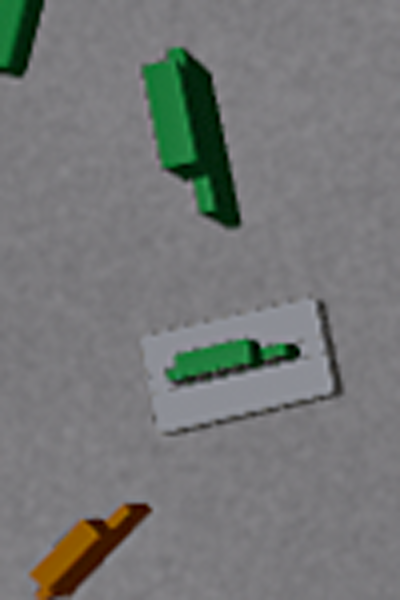

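```bash
python3 - <<'E'
from h import *
c=np.array([.604,-.0272]); 
K,R,t=cal('top'); print('cam',-R.T@t)
T=cv2.imread('pics/top0.png')[:,:,::-1].copy();S=cv2.imread('pics/side0.png')[:,:,::-1].copy()
print('hub', plane('top',260+405/5,200+88/5,.042), plane('side',190+458/4,180+190/4,.044))
for z in(0,.004,.01):
  m=plane('top',326.,299.8,z); d=m[:2]-c; print('red',z,m,np.arctan2(*-d[::-1]),np.hypot(*d), 'side',plane('side',356.8,275.2,z))
def pol(p): d=p[:2]-c; return p.round(4),np.hypot(*d).round(4),np.arctan2(-d[1],-d[0]).round(4)
print('clip',pol(plane('top',366.3,267.7,.045)))
print('knob top',pol(plane('top',290,238.4,.079)),'base',pol(plane('top',290.6,242.6,.034)))
print('knob 2view', two((190+418/4,180+256/4),(290,237.5)))
# rail metal ends in c4: inner wall ends (444,362)-(614,278)?
a=plane('top',260+447/5,200+356/5,.069);b=plane('top',260+614/5,200+278/5,.069);print('rail inner wall top',a,b,np.linalg.norm(a-b))
# dock top contour
hsv=cv2.cvtColor(T,cv2.COLOR_RGB2HSV); g=T[265:310,170:240]
print(g[30,5],g[33,25],g[20,15])
m=cv2.inRange(T,(140,140,140),(255,255,255)); m[:, :175]=0;m[:,235:]=0;m[:262]=0;m[310:]=0
mg=cv2.inRange(hsv,(50,100,30),(75,255,255)); mg[:, :175]=0;mg[:,235:]=0;mg[:262]=0;mg[310:]=0
q=cv2.findContours(cv2.morphologyEx(m|mg,cv2.MORPH_CLOSE,np.ones((5,5))),cv2.RETR_EXTERNAL,cv2.CHAIN_APPROX_NONE)[0]
q=max(q,key=cv2.contourArea); 
P=np.array([plane('top',u,v,.03)[:2] for u,v in q[:,0]],np.float32)
r=cv2.minAreaRect(P*1000); print('dock',r, cv2.boundingRect(q)); print(cv2.boxPoints(r))
# tab
E
```

```text
cam [0.40836906 0.02833957 1.02827228]
hub [ 0.60484793 -0.02817699  0.042     ] [ 0.61237646 -0.04133699  0.044     ]
red 0 [ 0.43790226 -0.00203112  0.        ] -0.15038649589773145 0.16799384577778692 side [ 0.44215745 -0.00680061  0.        ]
red 0.004 [ 0.43778737 -0.00191297  0.004     ] -0.15097889427301264 0.16812516348378026 side [ 0.43913493 -0.00198009  0.004     ]
red 0.01 [ 0.43761505 -0.00173576  0.01      ] -0.1518657582044223 0.1683222504541106 side [0.43460114 0.00525069 0.01      ]
clip (array([ 0.5026, -0.0807,  0.045 ]), np.float64(0.1146), np.float64(0.4857))
knob top (array([0.5533, 0.0733, 0.079 ]), np.float64(0.1125), np.float64(-1.1038)) base (array([0.5515, 0.0739, 0.034 ]), np.float64(0.1139), np.float64(-1.0922))
knob 2view [0.55309986 0.07200334 0.0786217 ]
rail inner wall top [ 0.49264427 -0.0448281   0.069     ] [ 0.52508393 -0.11058632  0.069     ] 0.07332445244898973
[126 126 128] [141 143 150] [142 143 150]
dock ((460.1073303222656, 246.35536193847656), (46.904239654541016, 88.28324890136719), 14.51638412475586) (181, 270, 47, 32)
[[426.3395  283.20935]
 [448.4683  197.74448]
 [493.87515 209.50137]
 [471.74637 294.96625]]
```

```bash
python3 - <<'E'
from h import *
T=cv2.imread('pics/top0.png')[:,:,::-1].copy();S=cv2.imread('pics/side0.png')[:,:,::-1].copy()
print('bottle cap top',two((187,225),(226,140)), 'base', plane('side',193,275,0))
hsv=cv2.cvtColor(T,cv2.COLOR_RGB2HSV)
for y in range(277,294): print(' '.join('%3d/%3d'%(T[y,x,1],T[y,x,0]) for x in range(184,222,2)))
print('tab pts', [proj('top',(.460+.968*a-.25*b,.2464+.25*a+.968*b,.085)).round(1) for a,b in((-.006,-.018),(-.006,.018),(.006,.018),(.006,-.018))])
print('tab side', [proj('side',(.460+.968*a-.25*b,.2464+.25*a+.968*b,.085)).round(1) for a,b in((-.006,-.018),(-.006,.018),(.006,.018),(.006,-.018))])
print('bladetop', [proj('top',(.460+.968*a-.25*b,.2464+.25*a+.968*b,.055)).round(1) for a,b in((-.003,-.03),(-.003,.03),(.003,.03),(.003,-.03))])
m=cv2.inRange(hsv,(50,100,60),(75,255,255))
crop(T,175,262,64,48,12,'t.png');crop(S,245,285,64,68,8,'s.png')
E
```

```text
bottle cap top [0.7353601  0.20045801 0.12145161] base [0.7288295 0.206582  0.       ]
119/121 131/131 122/123 144/142 145/143 143/141 143/140 143/141 143/140 142/140 142/141 143/143 143/141 143/141 142/141 142/140 142/140 142/140 142/140
125/126 145/142 145/143 143/141 142/141 142/141 142/141 143/141 143/141 144/144 144/147 139/138 147/147 144/142 143/141 142/141 143/140 143/141 144/142
145/143 143/141 143/142 142/140 142/139 143/141 142/142 144/144 145/148 133/133 140/133 118/104 131/132 145/145 145/145 144/146 145/147 148/146 133/131
144/141 142/141 143/141 143/142 143/142 144/145 145/148 134/134 139/133 107/ 68 125/ 36 113/  6  40/ 17 144/147 129/134 139/132 132/134 133/133 118/119
142/140 142/140 142/141 143/144 145/148 133/135 141/134 111/ 72 123/ 23 125/ 22 123/ 27 137/ 29  17/  0 137/129  97/ 68 121/ 29  70/ 13  26/ 16 145/144
142/140 142/140 145/146 137/135 141/135 107/ 63 126/ 26 124/ 25 123/ 27 124/ 31 125/ 33 139/ 43  23/  1 109/ 15 127/ 19 133/ 31  76/  6  23/  0 140/139
142/140 142/140 141/135 118/ 69 127/ 20 122/ 20 123/ 26 124/ 30 124/ 33 125/ 37 124/ 34 139/ 43  28/ 
[... 1175 characters left out ...]
145 143/142 142/141 142/141 141/140 143/141 142/140 141/140 142/140 142/140 142/140 142/140
140/139 145/142 122/123 147/146 148/148 145/144 143/141 142/141 142/140 143/141 143/141 142/140 141/140 143/140 142/140 143/140 142/141 142/139 143/141
139/137 144/141 146/143 144/142 143/141 143/141 143/141 142/140 142/139 142/140 142/141 142/140 143/141 142/141 142/140 143/141 143/141 145/142 146/145
tab pts [array([207.4, 284.9]), array([188.8, 289.2]), array([187.6, 283.1]), array([206.2, 278.8])]
tab side [array([281.2, 293. ]), array([272.8, 304.1]), array([266.8, 302.6]), array([275.4, 291.5])]
bladetop [array([216.3, 282.9]), array([186.2, 289.9]), array([185.6, 286.9]), array([215.7, 279.9])]
```

View pics/t.png

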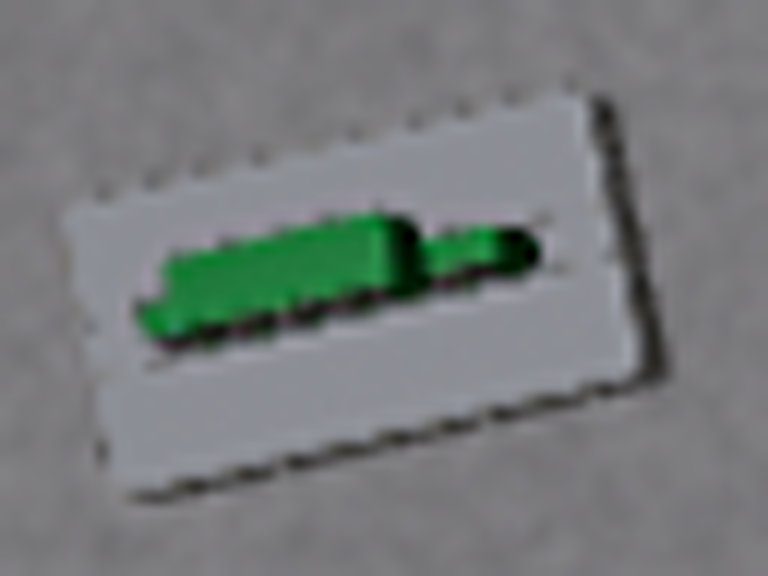

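View pics/s.png

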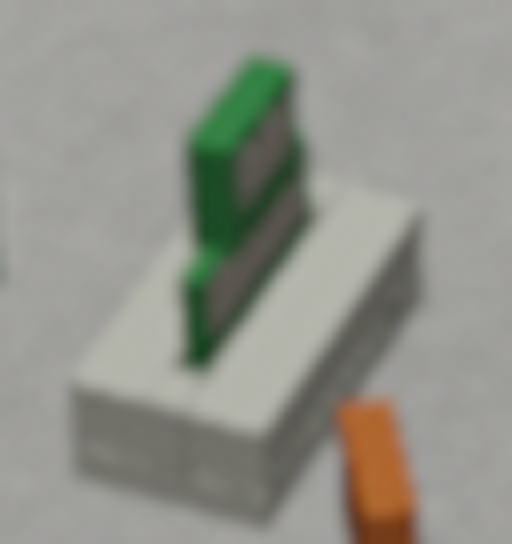

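```bash
cat >> h.py <<'E'
def go(pos,jaw_deg):
    s=robot.read_state(); q=s['tcp_rot']; R=Ro.from_quat([q[1],q[2],q[3],q[0]]).as_matrix()
    a=np.radians(jaw_deg); y=np.array([np.cos(a),np.sin(a),0]); z=np.array([0,0,-1.]); Rt=np.c_[np.cross(y,z),y,z]
    d=R.T@(np.asarray(pos)-s['tcp_pos']); w=Ro.from_matrix(R.T@Rt).as_rotvec()
    print('t',round(s['t'],2),'pos',s['tcp_pos'].round(4),'jaw',np.degrees(np.arctan2(R[1,1],R[0,1])).round(1),'tilt',R[:2,2].round(4),'F',s['force'].round(1),'grip',round(s['grip_width'],4),'J',s['joints'].round(2))
    print('shift',d.round(4),'turn',w.round(4)); return d,w
E
python3 -c "
from h import *
go((.552,.0735,.17),207)"
```

```text
t 0.1 pos [ 0.1745 -0.6515  0.1949] jaw 105.0 tilt [-0.0005  0.0014] F [-0.6 -0.1 -0.2] grip 0.0876 J [-1.02  0.36  0.01 -0.   -1.22 -0.29]
shift [-0.5522  0.6027  0.0257] turn [ 1.2000e-03  1.2000e-03 -1.7804e+00]
```

Emit:
{"api": "step_arm", "payload": {"commands": [{"dx":-0.026,"dy":0.029,"dz":0,"wz":-0.085,"grip":0.05},{"dx":-0.052,"dy":0.058,"dz":0,"wz":-0.17,"grip":0.05},{"dx":-0.078,"dy":0.087,"dz":0,"wz":-0.255,"grip":0.05},{"dx":-0.104,"dy":0.116,"dz":0,"wz":-0.34,"grip":0.05},{"dx":-0.13,"dy":0.145,"dz":0,"wz":-0.425,"grip":0.05},{"dx":-0.156,"dy":0.174,"dz":0,"wz":-0.51,"grip":0.05},{"dx":-0.182,"dy":0.203,"dz":0,"wz":-0.595,"grip":0.05},{"dx":-0.208,"dy":0.232,"dz":0,"wz":-0.68,"grip":0.05}]}}

```text
validation failed for argument at $.co...
```

```bash
python3 -c "
from h import *
go((.552,.0735,.17),207)"
```

```text
t 0.1 pos [ 0.1745 -0.6515  0.1949] jaw 105.0 tilt [-0.0005  0.0014] F [-0.6 -0.1 -0.2] grip 0.0876 J [-1.02  0.36  0.01 -0.   -1.22 -0.29]
shift [-0.5522  0.6027  0.0257] turn [ 1.2000e-03  1.2000e-03 -1.7804e+00]
```

Emit:
{"api": "step_arm", "payload": {"commands": [{"dx":-0.026,"dy":0.029,"dz":0.0,"wx":0.0,"wy":0.0,"wz":-0.085,"grip":0.05},{"dx":-0.052,"dy":0.058,"dz":0.0,"wx":0.0,"wy":0.0,"wz":-0.17,"grip":0.05},{"dx":-0.078,"dy":0.087,"dz":0.0,"wx":0.0,"wy":0.0,"wz":-0.255,"grip":0.05},{"dx":-0.104,"dy":0.116,"dz":0.0,"wx":0.0,"wy":0.0,"wz":-0.34,"grip":0.05},{"dx":-0.13,"dy":0.145,"dz":0.0,"wx":0.0,"wy":0.0,"wz":-0.425,"grip":0.05},{"dx":-0.156,"dy":0.174,"dz":0.0,"wx":0.0,"wy":0.0,"wz":-0.51,"grip":0.05},{"dx":-0.182,"dy":0.203,"dz":0.0,"wx":0.0,"wy":0.0,"wz":-0.595,"grip":0.05},{"dx":-0.208,"dy":0.232,"dz":0.0,"wx":0.0,"wy":0.0,"wz":-0.68,"grip":0.05}]}}

```text
t: 0.77
tcp_pos: [0.3157, -0.3722, 0.1955]
tcp_rot: [0.0, -0.455, 0.89, 0.0]
force: [0.6, 0.3, -0.2]
grip_width: 0.0503
```

```bash
python3 -c "
from h import *
go((.552,.0735,.17),207)"
```

```text
t 0.77 pos [ 0.3157 -0.3722  0.1955] jaw 144.2 tilt [-0.0001  0.0002] F [ 0.6  0.3 -0.2] grip 0.0503 J [-0.46  0.05 -0.39 -0.   -1.14 -0.16]
shift [-0.4997  0.0692  0.0256] turn [ 1.0000e-04  3.0000e-04 -1.0963e+00]
```

Emit:
{"api": "step_arm", "payload": {"commands": [{"dx":-0.3,"dy":0.042,"dz":0.013,"wx":0.0,"wy":0.0,"wz":-0.66,"grip":0.05},{"dx":-0.3,"dy":0.042,"dz":0.013,"wx":0.0,"wy":0.0,"wz":-0.66,"grip":0.05},{"dx":-0.3,"dy":0.042,"dz":0.013,"wx":0.0,"wy":0.0,"wz":-0.66,"grip":0.05},{"dx":-0.3,"dy":0.042,"dz":0.013,"wx":0.0,"wy":0.0,"wz":-0.66,"grip":0.05},{"dx":-0.3,"dy":0.042,"dz":0.013,"wx":0.0,"wy":0.0,"wz":-0.66,"grip":0.05},{"dx":-0.3,"dy":0.042,"dz":0.013,"wx":0.0,"wy":0.0,"wz":-0.66,"grip":0.05},{"dx":-0.3,"dy":0.042,"dz":0.013,"wx":0.0,"wy":0.0,"wz":-0.66,"grip":0.05},{"dx":-0.3,"dy":0.042,"dz":0.013,"wx":0.0,"wy":0.0,"wz":-0.66,"grip":0.05}]}}

```text
t: 1.43
tcp_pos: [0.46, -0.1029, 0.1825]
tcp_rot: [-0.0, 0.719, -0.695, 0.0]
force: [0.4, -0.9, 0.2]
grip_width: 0.0501
```

```bash
python3 -c "
from h import *
go((.552,.0735,.17),207)"
```

```text
t 1.43 pos [ 0.46   -0.1029  0.1825] jaw -178.0 tilt [0.0006 0.0004] F [ 0.4 -0.9  0.2] grip 0.0501 J [ 0.2   0.03 -0.44 -0.   -1.1  -0.16]
shift [-0.1731 -0.098   0.0127] turn [-7.000e-04  2.000e-04 -4.372e-01]
```

Emit:
{"api": "step_arm", "payload": {"commands": [{"dx":-0.173,"dy":-0.098,"dz":0.013,"wx":0.0,"wy":0.0,"wz":-0.437,"grip":0.05},{"dx":-0.173,"dy":-0.098,"dz":0.013,"wx":0.0,"wy":0.0,"wz":-0.437,"grip":0.05},{"dx":-0.173,"dy":-0.098,"dz":0.013,"wx":0.0,"wy":0.0,"wz":-0.437,"grip":0.05},{"dx":-0.173,"dy":-0.098,"dz":0.013,"wx":0.0,"wy":0.0,"wz":-0.437,"grip":0.05},{"dx":-0.173,"dy":-0.098,"dz":0.013,"wx":0.0,"wy":0.0,"wz":-0.437,"grip":0.05},{"dx":-0.173,"dy":-0.098,"dz":0.013,"wx":0.0,"wy":0.0,"wz":-0.437,"grip":0.05},{"dx":-0.173,"dy":-0.098,"dz":0.013,"wx":0.0,"wy":0.0,"wz":-0.437,"grip":0.05}]}}

```text
t: 2.02
tcp_pos: [0.5507, 0.0705, 0.1686]
tcp_rot: [0.001, 0.852, -0.523, -0.001]
force: [-0.2, -0.8, 0.4]
grip_width: 0.0501
```

```bash
python3 -c "
from h import *
go((.552,.0735,.047),207)
for n in('side','top'):
    im=robot.get_image(n); crop(im,180,130,260,195,3,n+'1.png')"
```

```text
t 2.02 pos [0.5507 0.0705 0.1686] jaw -153.1 tilt [-0.0019 -0.0008] F [-0.2 -0.8  0.4] grip 0.0501 J [ 0.48  0.18 -0.29 -0.   -1.1  -0.01]
shift [-0.002  -0.0027  0.1216] turn [ 0.002   0.0002 -0.0012]
```

View pics/side1.png

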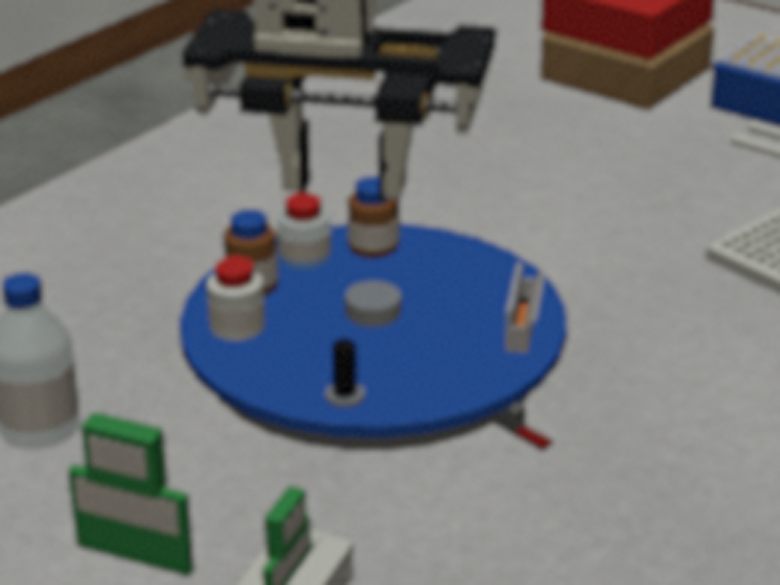

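View pics/top1.png

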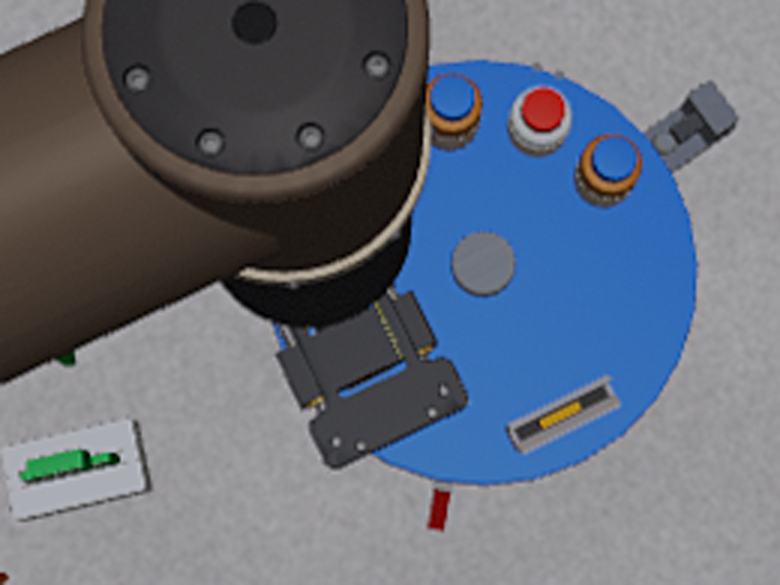

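```bash
python3 -c "
from h import *
print(proj('side',(.5507,.0705,.1686)),proj('top',(.5507,.0705,.1686)))"
```

```text
[294.29637801 206.66785832] [289.37922051 232.24151432]
```

```bash
python3 -c "
from h import *
im=robot.get_image('side'); crop(im,235,140,120,100,6,'side2.png')
go((.552,.0735,.047),207)"
```

```text
t 2.17 pos [0.5501 0.0685 0.1696] jaw -153.2 tilt [-0.0006 -0.0002] F [-0.9 -0.5 -0. ] grip 0.05 J [ 0.48  0.18 -0.29 -0.   -1.1  -0.01]
shift [-0.0036 -0.004   0.1226] turn [ 0.0007  0.0001 -0.0039]
```

View pics/side2.png

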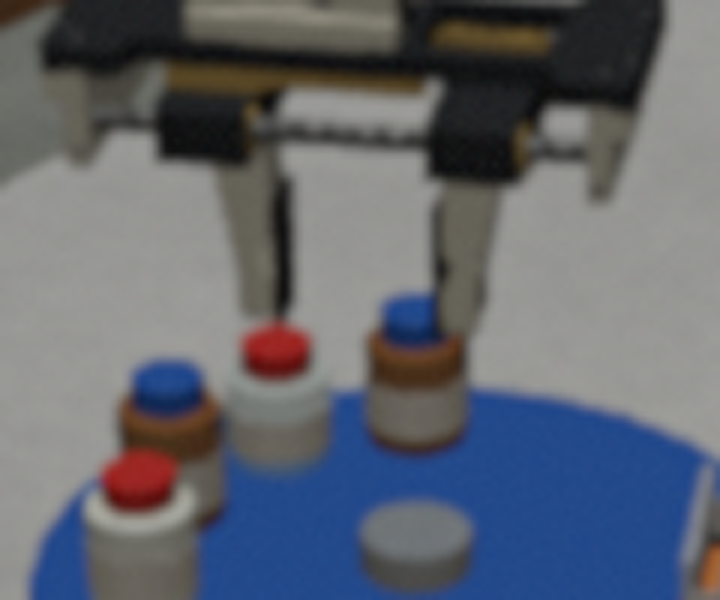

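```bash
python3 -c "
from h import *
s=robot.read_state();p=s['tcp_pos'];q=s['tcp_rot'];R=Ro.from_quat([q[1],q[2],q[3],q[0]]).as_matrix()
print(s['t'],p,q)
for off in [(0,.025,0),(0,-.025,0),(.039,.0965,-.066),(-.039,.0965,-.066),(.039,.0965,-.1),(-.039,.0965,-.1),(.039,-.0965,-.066),(-.039,-.0965,-.066)]:
  X=p+R@np.array(off); print(off,X.round(3),'top crop',((proj('top',X)-[180,130])*3).round(),'side6',((proj('side',X)-[235,140])*6).round())
print(two((295.8,193.5),(290.3,231)))
im=robot.get_image('top');cv2.imwrite('pics/top2.png',im[:,:,::-1])
"
```

```text
2.1667 [0.55010123 0.06846285 0.16960065] [ 2.55343205e-04  8.51623948e-01 -5.24153164e-01 -2.16674584e-04]
(0, 0.025, 0) [0.528 0.057 0.17 ] top crop [349. 345.] side6 [433. 402.]
(0, -0.025, 0) [0.572 0.08  0.17 ] top crop [314. 270.] side6 [289. 390.]
(0.039, 0.0965, -0.066) [ 0.482 -0.01   0.236] top crop [467. 416.] side6 [662. 192.]
(-0.039, 0.0965, -0.066) [0.446 0.06  0.236] top crop [336. 478.] side6 [629. 296.]
(0.039, 0.0965, -0.1) [ 0.482 -0.01   0.27 ] top crop [470. 410.] side6 [664.  99.]
(-0.039, 0.0965, -0.1) [0.446 0.06  0.27 ] top crop [334. 475.] side6 [631. 200.]
(0.039, -0.0965, -0.066) [0.654 0.077 0.236] top crop [317. 105.] side6 [106. 151.]
(-0.039, -0.0965, -0.066) [0.619 0.147 0.236] top crop [189. 162.] side6 [ 43. 250.]
[0.54816867 0.06766689 0.19844488]
```

View pics/top2.png

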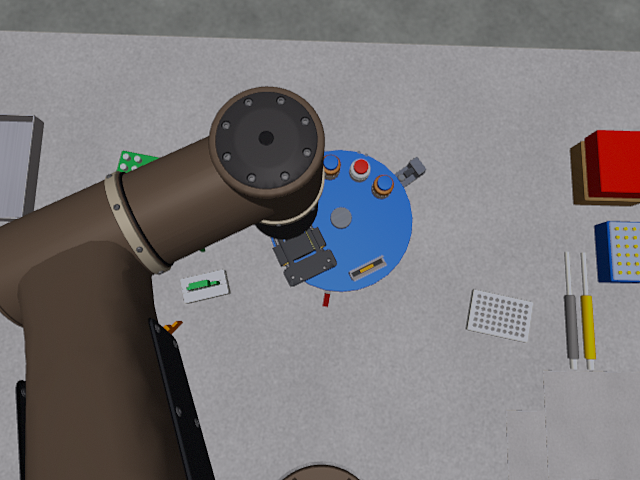

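```bash
python3 -c "
from h import *
S=cv2.imread('pics/side0.png')[:,:,::-1]
print(proj('side',(.1745,-.6515,.195)),proj('side',(.1745,-.6515,.225)),proj('side',(.1745,-.6515,.261)))
crop(S,540,0,100,150,4,'s0.png')
"
```

```text
[589.87163805 129.88813341] [592.65009067 118.54293543] [596.05962907 104.62083792]
```

View pics/s0.png

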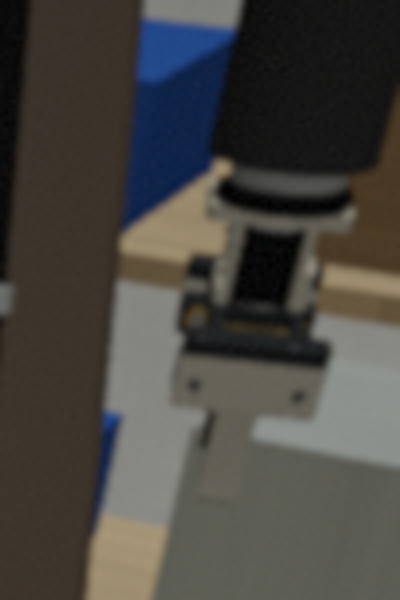

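```bash
python3 -c "
from h import *
K,R,t=cal('side');print('cam side',-R.T@t)
for z in(.195,.21,.225):
  for s in(-.05,.05): print(z,s,proj('side',(.1745-.258*s,-.6515+.966*s,z)))
"
```

```text
cam side [-0.13527681  0.91412836  0.76417439]
0.195 -0.05 [590.10103582 123.19395916]
0.195 0.05 [589.62994463 136.9411136 ]
0.21 -0.05 [591.44904255 117.66133314]
0.21 0.05 [591.04813531 131.18171059]
0.225 -0.05 [592.81038458 112.07397498]
0.225 0.05 [592.48111544 125.3622463 ]
```

Emit:
{"api": "step_arm", "payload": {"commands": [{"dx":-0.003,"dy":-0.003,"dz":0.04,"wx":0.0,"wy":0.0,"wz":0.0,"grip":0.05},{"dx":-0.003,"dy":-0.003,"dz":0.08,"wx":0.0,"wy":0.0,"wz":0.0,"grip":0.05},{"dx":-0.003,"dy":-0.003,"dz":0.08,"wx":0.0,"wy":0.0,"wz":0.0,"grip":0.05}]}}

```text
t: 2.47
tcp_pos: [0.5469, 0.0708, 0.0836]
tcp_rot: [0.004, 0.851, -0.525, -0.003]
force: [-2.0, 0.1, -0.6]
grip_width: 0.0497
```

```bash
python3 -c "
from h import *
im=robot.get_image('side'); crop(im,235,140,120,100,6,'side3.png')
d=go((.552,.0735,.047),207)
p=robot.read_state()['tcp_pos'];print((proj('side',p)-[235,140])*6, (proj('side',p+[0,0,.031])-[235,140])*6)"
```

```text
t 2.52 pos [0.5489 0.0711 0.0872] jaw -153.3 tilt [-0.0067 -0.0028] F [-0.6  0.1  0.8] grip 0.0497 J [ 0.48  0.26 -0.4  -0.   -0.92 -0.02]
shift [-0.0007 -0.0041  0.0401] turn [ 0.0073  0.0005 -0.0049]
[362.91289939 605.43960813] [361.35119085 529.66052322]
```

View pics/side3.png

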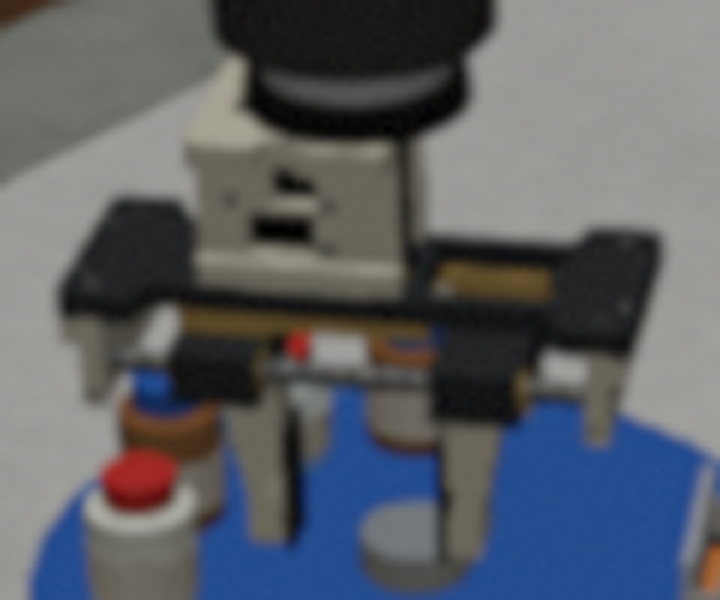

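Emit:
{"api": "step_arm", "payload": {"commands": [{"dx":-0.001,"dy":-0.004,"dz":0.015,"wx":0.007,"wy":0.0,"wz":0.0,"grip":0.05},{"dx":-0.001,"dy":-0.004,"dz":0.03,"wx":0.007,"wy":0.0,"wz":0.0,"grip":0.05},{"dx":-0.001,"dy":-0.004,"dz":0.03,"wx":0.007,"wy":0.0,"wz":0.0,"grip":0.05},{"dx":-0.001,"dy":-0.004,"dz":0.03,"wx":0.007,"wy":0.0,"wz":0.0,"grip":0.05}]}}

```text
t: 2.85
tcp_pos: [0.5558, 0.0756, 0.0616]
tcp_rot: [-0.003, 0.852, -0.524, 0.002]
force: [-0.2, -0.4, 1.0]
grip_width: 0.0499
```

```bash
python3 -c "
from h import *
im=robot.get_image('side'); crop(im,235,180,120,100,6,'side4.png')
d=go((.552,.0735,.047),207)
p=robot.read_state()['tcp_pos'];print((proj('side',p)-[235,180])*6, (proj('side',p+[0,0,.031])-[235,180])*6)"
```

```text
t 2.9 pos [0.5562 0.0759 0.062 ] jaw -153.2 tilt [0.0084 0.0036] F [ 0.5  0.2 -0.2] grip 0.0499 J [ 0.48  0.29 -0.42  0.   -0.85 -0.02]
shift [0.0002 0.005  0.015 ] turn [-0.0091 -0.0006 -0.0032]
[339.70766342 424.70923487] [337.87414787 350.46042431]
```

View pics/side4.png

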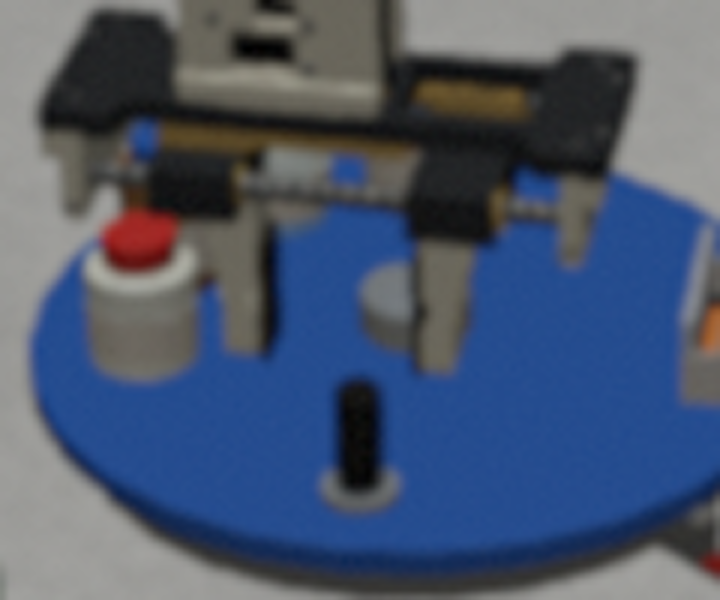

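Emit:
{"api": "step_arm", "payload": {"commands": [{"dx":0.0,"dy":0.003,"dz":0.005,"wx":-0.008,"wy":0.0,"wz":0.0,"grip":0.05},{"dx":0.0,"dy":0.003,"dz":0.005,"wx":-0.008,"wy":0.0,"wz":0.0,"grip":0.05},{"dx":0.0,"dy":0.003,"dz":0.005,"wx":-0.008,"wy":0.0,"wz":0.0,"grip":0.05},{"dx":0.0,"dy":0.003,"dz":0.005,"wx":-0.008,"wy":0.0,"wz":0.0,"grip":0.05}]}}

```text
t: 3.23
tcp_pos: [0.5527, 0.0746, 0.0552]
tcp_rot: [0.0, 0.852, -0.524, -0.0]
force: [0.6, 0.0, 0.1]
grip_width: 0.0501
```

```bash
python3 -c "
from h import *
im=robot.get_image('side'); crop(im,235,180,120,100,6,'side5.png')
d=go((.552,.0735,.047),207)
p=robot.read_state()['tcp_pos'];print((proj('side',p)-[235,180])*6, (proj('side',p+[0,0,.031])-[235,180])*6)"
```

```text
t 3.28 pos [0.5526 0.0746 0.0551] jaw -153.2 tilt [-0.0005 -0.0003] F [0.5 0.3 0.2] grip 0.0501 J [ 0.49  0.3  -0.43  0.   -0.84 -0.02]
shift [0.0007 0.0011 0.0081] turn [ 0.0006 -0.0001 -0.0032]
[350.16151666 442.73006224] [348.46114782 368.84952019]
```

View pics/side5.png

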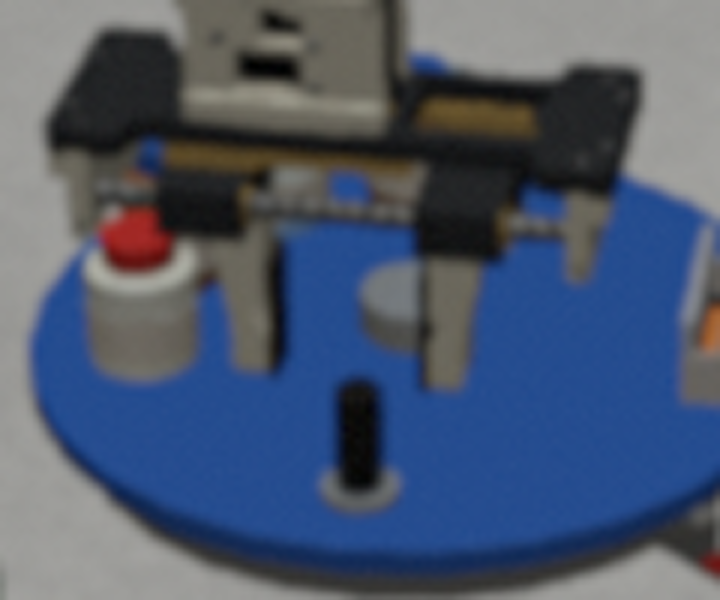

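Emit:
{"api": "step_arm", "payload": {"commands": [{"dx":0.001,"dy":0.001,"dz":0.012,"wx":0.0,"wy":0.0,"wz":0.0,"grip":0.05},{"dx":0.001,"dy":0.001,"dz":0.012,"wx":0.0,"wy":0.0,"wz":0.0,"grip":0.05},{"dx":0.001,"dy":0.001,"dz":0.012,"wx":0.0,"wy":0.0,"wz":0.0,"grip":0.05}]}}

```text
t: 3.53
tcp_pos: [0.5516, 0.073, 0.0425]
tcp_rot: [0.001, 0.852, -0.524, -0.001]
force: [0.1, -0.5, -0.4]
grip_width: 0.0501
```

```bash
python3 -c "
from h import *
im=robot.get_image('side'); crop(im,235,180,120,100,6,'side6.png')
d=go((.552,.0735,.047),207)
p=robot.read_state()['tcp_pos'];print((proj('side',p)-[235,180])*6, (proj('side',p+[0,0,.031])-[235,180])*6)"
```

```text
t 3.58 pos [0.552  0.0732 0.0429] jaw -153.2 tilt [-0.0013 -0.0008] F [ 0.2  0.4 -0.4] grip 0.0499 J [ 0.48  0.32 -0.44  0.   -0.81 -0.02]
shift [-0.0003 -0.0002 -0.0041] turn [ 0.0015 -0.0001 -0.0031]
[354.84592143 470.28211747] [353.21245686 397.13909441]
```

View pics/side6.png

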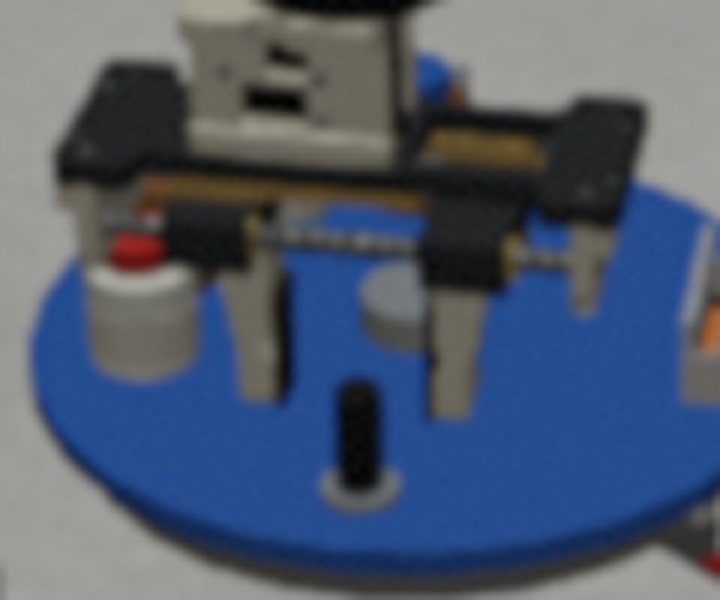

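Emit:
{"api": "step_arm", "payload": {"commands": [{"dx":0.0,"dy":0.0,"dz":0.006,"wx":0.0,"wy":0.0,"wz":0.0,"grip":0.05},{"dx":0.0,"dy":0.0,"dz":0.006,"wx":0.0,"wy":0.0,"wz":0.0,"grip":0.05}]}}

```text
t: 3.75
tcp_pos: [0.5517, 0.0732, 0.0361]
tcp_rot: [0.001, 0.852, -0.524, -0.0]
force: [-1.3, 0.3, 0.1]
grip_width: 0.0495
```

Emit:
{"api": "step_arm", "payload": {"commands": [{"dx":0.0,"dy":0.0,"dz":0.003,"wx":0.0,"wy":0.0,"wz":0.0,"grip":0.05},{"dx":0.0,"dy":0.0,"dz":0.003,"wx":0.0,"wy":0.0,"wz":0.0,"grip":0.05}]}}

```text
t: 3.92
tcp_pos: [0.5518, 0.0732, 0.0333]
tcp_rot: [0.001, 0.852, -0.524, -0.0]
force: [0.6, -0.2, 1.1]
grip_width: 0.0497
```

Emit:
{"api": "step_arm", "payload": {"commands": [{"dx":0.0,"dy":0.0,"dz":0.002,"wx":0.0,"wy":0.0,"wz":0.0,"grip":0.05},{"dx":0.0,"dy":0.0,"dz":0.002,"wx":0.0,"wy":0.0,"wz":0.0,"grip":0.05}]}}

```text
t: 4.08
tcp_pos: [0.5519, 0.0732, 0.0314]
tcp_rot: [0.001, 0.852, -0.524, -0.0]
force: [-0.1, 0.5, 0.1]
grip_width: 0.0499
```

Emit:
{"api": "step_arm", "payload": {"commands": [{"dx":0.0,"dy":0.0,"dz":0.003,"wx":0.0,"wy":0.0,"wz":0.0,"grip":0.05},{"dx":0.0,"dy":0.0,"dz":0.003,"wx":0.0,"wy":0.0,"wz":0.0,"grip":0.05}]}}

```text
t: 4.25
tcp_pos: [0.5518, 0.0731, 0.0283]
tcp_rot: [0.001, 0.852, -0.524, -0.0]
force: [-0.6, 0.6, 0.3]
grip_width: 0.0503
```

Emit:
{"api": "step_arm", "payload": {"commands": [{"dx":0.0,"dy":0.0,"dz":0.003,"wx":0.0,"wy":0.0,"wz":0.0,"grip":0.05},{"dx":0.0,"dy":0.0,"dz":0.003,"wx":0.0,"wy":0.0,"wz":0.0,"grip":0.05}]}}

```text
t: 4.42
tcp_pos: [0.5517, 0.0731, 0.0252]
tcp_rot: [0.001, 0.852, -0.524, -0.0]
force: [0.6, 0.1, 0.3]
grip_width: 0.0497
```

```bash
python3 -c "
from h import *
im=robot.get_image('side'); crop(im,235,180,120,100,6,'side7.png')
d=go((.552,.0735,.047),207)
p=robot.read_state()['tcp_pos'];print((proj('side',p)-[235,180])*6, (proj('side',p+[0,0,.031])-[235,180])*6)"
```

```text
t 4.47 pos [0.5518 0.0731 0.0254] jaw -153.2 tilt [-0.0014 -0.0007] F [0.1 0.9 0.1] grip 0.0497 J [ 0.48  0.34 -0.46 -0.   -0.77 -0.02]
shift [-0.0003 -0.0003 -0.0216] turn [ 0.0016  0.     -0.0033]
[356.29220998 510.71606489] [354.68765171 438.56955882]
```

View pics/side7.png

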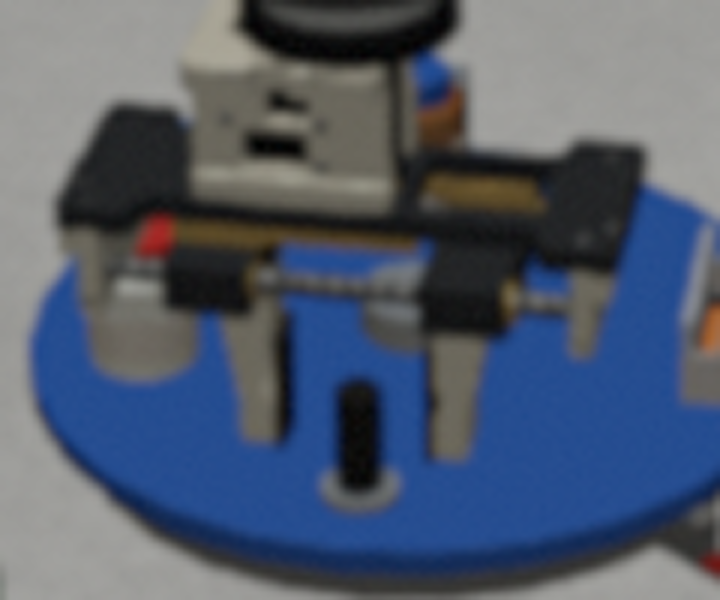

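Emit:
{"api": "step_arm", "payload": {"commands": [{"dx":0.0,"dy":0.0,"dz":0.003,"wx":0.0,"wy":0.0,"wz":0.0,"grip":0.025},{"dx":0.0,"dy":0.0,"dz":0.003,"wx":0.0,"wy":0.0,"wz":0.0,"grip":0.012},{"dx":0.0,"dy":0.0,"dz":0.003,"wx":0.0,"wy":0.0,"wz":0.0,"grip":0.01},{"dx":0.0,"dy":0.0,"dz":0.003,"wx":0.0,"wy":0.0,"wz":0.0,"grip":0.01},{"dx":0.0,"dy":0.0,"dz":0.003,"wx":0.0,"wy":0.0,"wz":0.0,"grip":0.01}]}}

```text
t: 4.88
tcp_pos: [0.552, 0.0732, 0.0228]
tcp_rot: [0.0, 0.852, -0.524, -0.0]
force: [-0.6, -1.0, -0.3]
grip_width: 0.0224
```

```bash
python3 -c "
from h import *
c=np.array([.604,-.0272]); r=.115
d=go((.552,.0735,.025),207)
for k in range(0,7):
  th=np.radians(180)-1.098-k*.637/6; p=c+r*np.array([np.cos(th),np.sin(th)]); print(k,np.degrees(th).round(1)); go((*p,.0225),np.degrees(th)+90)
"
```

```text
t 4.88 pos [0.552  0.0732 0.0228] jaw -153.2 tilt [-0.0008 -0.0004] F [-0.6 -1.  -0.3] grip 0.0224 J [ 0.48  0.34 -0.46  0.   -0.77 -0.02]
shift [-0.0003 -0.0001 -0.0022] turn [ 0.0009 -0.     -0.0032]
0 117.1
t 4.88 pos [0.552  0.0732 0.0228] jaw -153.2 tilt [-0.0008 -0.0004] F [-0.6 -1.  -0.3] grip 0.0224 J [ 0.48  0.34 -0.46  0.   -0.77 -0.02]
shift [-0.0019 -0.0005  0.0003] turn [ 0.0009 -0.     -0.0048]
1 111.0
t 4.88 pos [0.552  0.0732 0.0228] jaw -153.2 tilt [-0.0008 -0.0004] F [-0.6 -1.  -0.3] grip 0.0224 J [ 0.48  0.34 -0.46  0.   -0.77 -0.02]
shift [-0.0013 -0.0127  0.0003] turn [ 9.000e-04 -1.000e-04  1.014e-01]
2 104.9
t 4.88 pos [0.552  0.0732 0.0228] jaw -153.2 tilt [-0.0008 -0.0004] F [-0.6 -1.  -0.3] grip 0.0224 J [ 0.48  0.34 -0.46  0.   -0.77 -0.02]
shift [ 0.0005 -0.0248  0.0003] turn [ 9.000e-04 -1.000e-04  2.076e-01]
3 98.8
t 4.88 pos [0.552  0.0732 0.0228] jaw -153.2 tilt [-0.0008 -0.0004] F [-0.6 -1.  -0.3] grip 0.0224 J [ 0.48  0.34 -0.46  0.   -0.77 -0.02]
shift [ 0.0037 -0.0366  0.0003] turn [ 9.000e-04 -2.000e-04  3.137e-01]
4 92.8
t 4.88 pos [0.552  0.0732 0.0228] jaw -153.2 tilt [-0.0008 -0.0004] F [-0.6 -1.  -0.3] grip 0.0224 J [ 0.48  0.34 -0.46  0.   -0.77 -0.02]
shift [ 0.0081 -0.048   0.0003] turn [ 9.000e-04 -2.000e-04  4.199e-01]
5 86.7
t 4.88 pos [0.552  0.0732 0.0228] jaw -153.2 tilt [-0.0008 -0.0004] F [-0.6 -1.  -0.3] grip 0.0224 J [ 0.48  0.34 -0.46  0.   -0.77 -0.02]
shift [ 0.0136 -0.0588  0.0002] turn [ 9.000e-04 -3.000e-04  5.261e-01]
6 80.6
t 4.88 pos [0.552  0.0732 0.0228] jaw -153.2 tilt [-0.0008 -0.0004] F [-0.6 -1.  -0.3] grip 0.0224 J [ 0.48  0.34 -0.46  0.   -0.77 -0.02]
shift [ 0.0203 -0.069   0.0002] turn [ 9.000e-04 -3.000e-04  6.322e-01]
```

Emit:
{"api": "step_arm", "payload": {"commands": [{"dx":0.0,"dy":0.0,"dz":0.0,"wx":0.0,"wy":0.0,"wz":0.0,"grip":0.008},{"dx":0.0,"dy":0.0,"dz":0.0,"wx":0.0,"wy":0.0,"wz":0.0,"grip":0.008},{"dx":0.0,"dy":0.0,"dz":0.0,"wx":0.0,"wy":0.0,"wz":0.0,"grip":0.008}]}}

```text
t: 5.13
tcp_pos: [0.5521, 0.0733, 0.0228]
tcp_rot: [0.0, 0.852, -0.524, -0.0]
force: [-1.3, 0.4, 0.6]
grip_width: 0.0171
```

```bash
python3 -c "
from h import *
im=robot.get_image('side'); crop(im,235,180,120,100,6,'side8.png')
d=go((.552,.0735,.025),207)"
```

```text
t 5.18 pos [0.5521 0.0733 0.0228] jaw -153.2 tilt [-0.0007 -0.0003] F [ 0.5  0.6 -0.4] grip 0.0171 J [ 0.48  0.34 -0.46 -0.   -0.77 -0.02]
shift [-0.0002 -0.     -0.0022] turn [ 0.0007  0.     -0.0032]
```

View pics/side8.png

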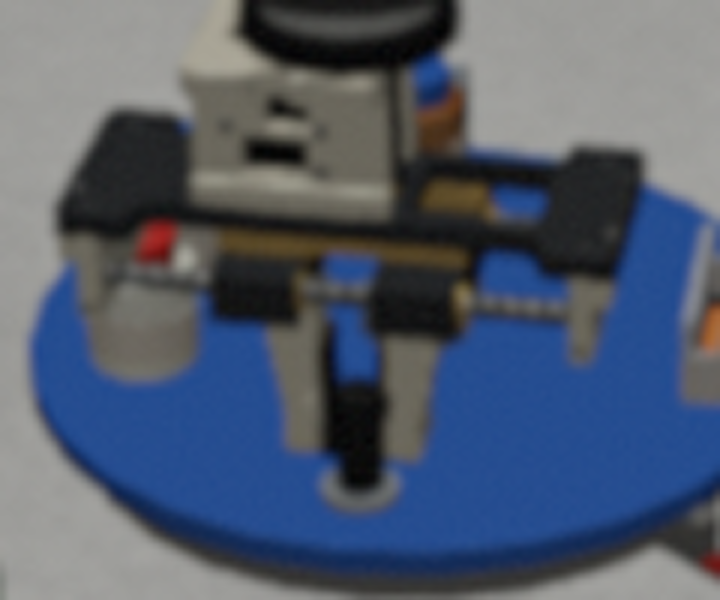

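```bash
python3 -c "
from h import *
c=np.array([.604,-.0272]); p=robot.read_state()['tcp_pos'][:2]-c; j=np.radians(-153.2)
y=np.array([np.cos(j),np.sin(j)]);x=np.array([-y[1],y[0]])
for k in range(1,15):
  a=-k*.637/12; q=Ro.from_euler('z',a).as_matrix()[:2,:2]@p-p; print(k,a.__round__(3),(q@x).round(4),(q@y).round(4))
"
```

```text
1 -0.053 0.0001 -0.006
2 -0.106 0.0005 -0.012
3 -0.159 0.0013 -0.018
4 -0.212 0.0023 -0.0239
5 -0.265 0.0037 -0.0297
6 -0.319 0.0054 -0.0355
7 -0.372 0.0073 -0.0411
8 -0.425 0.0096 -0.0467
9 -0.478 0.0122 -0.0521
10 -0.531 0.015 -0.0574
11 -0.584 0.0182 -0.0625
12 -0.637 0.0216 -0.0675
13 -0.69 0.0252 -0.0722
14 -0.743 0.0291 -0.0768
```

Emit:
{"api": "step_arm", "payload": {"commands": [{"dx":0.0,"dy":-0.006,"dz":0.0,"wx":0.0,"wy":0.0,"wz":0.053,"grip":0.008},{"dx":0.0005,"dy":-0.012,"dz":0.0,"wx":0.0,"wy":0.0,"wz":0.106,"grip":0.008},{"dx":0.0013,"dy":-0.018,"dz":0.0,"wx":0.0,"wy":0.0,"wz":0.159,"grip":0.008},{"dx":0.0023,"dy":-0.024,"dz":0.0,"wx":0.0,"wy":0.0,"wz":0.212,"grip":0.008},{"dx":0.0037,"dy":-0.0297,"dz":0.0,"wx":0.0,"wy":0.0,"wz":0.265,"grip":0.008},{"dx":0.0054,"dy":-0.0355,"dz":0.0,"wx":0.0,"wy":0.0,"wz":0.319,"grip":0.008},{"dx":0.0073,"dy":-0.0411,"dz":0.0,"wx":0.0,"wy":0.0,"wz":0.372,"grip":0.008},{"dx":0.0096,"dy":-0.0467,"dz":0.0,"wx":0.0,"wy":0.0,"wz":0.425,"grip":0.008}]}}

```text
t: 5.85
tcp_pos: [0.5984, 0.0862, 0.0228]
tcp_rot: [0.0, 0.721, -0.693, -0.0]
force: [0.2, 1.7, 1.1]
grip_width: 0.0175
```

```bash
python3 -c "
from h import *
c=np.array([.604,-.0272])
im=robot.get_image('top'); crop(im,180,130,260,195,3,'top3.png')
s=robot.read_state();p=s['tcp_pos'][:2]-c;go((.55,.07,.02),200); print(np.hypot(*p),np.degrees(np.arctan2(p[1],p[0])))
for m,st,ce in blobs(im,(10,120,60),(25,255,255),25):
  if 320<ce[0]<400 and ce[1]>220: q=plane('top',*ce,.045)[:2]-c; print(ce,np.hypot(*q),np.arctan2(-q[1],-q[0])+.151)
y=None
"
```

```text
t 5.9 pos [0.5996 0.0863 0.0228] jaw -177.9 tilt [ 0.0003 -0.0002] F [1.3 3.  1.3] grip 0.0172 J [ 0.47  0.41 -0.35  0.   -0.81 -0.43]
shift [0.0144 0.0502 0.0028] turn [-3.000e-04 -2.000e-04 -3.119e-01]
0.11356330418059464 92.20750458226676
[343.01694915 273.42372881] 0.11422079497770564 0.2093307404978847
```

View pics/top3.png

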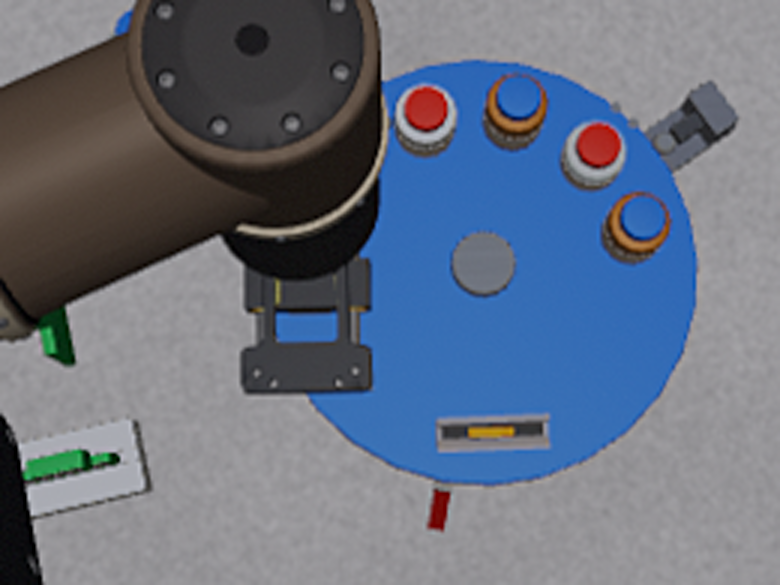

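Emit:
{"api": "step_arm", "payload": {"commands": [{"dx":0.0002,"dy":-0.006,"dz":0.0,"wx":0.0,"wy":0.0,"wz":0.052,"grip":0.008},{"dx":0.0006,"dy":-0.012,"dz":0.0,"wx":0.0,"wy":0.0,"wz":0.104,"grip":0.008},{"dx":0.0014,"dy":-0.0177,"dz":0.0,"wx":0.0,"wy":0.0,"wz":0.156,"grip":0.008},{"dx":0.0025,"dy":-0.0235,"dz":0.0,"wx":0.0,"wy":0.0,"wz":0.209,"grip":0.008},{"dx":0.0025,"dy":-0.0235,"dz":0.0,"wx":0.0,"wy":0.0,"wz":0.209,"grip":0.008},{"dx":0.0025,"dy":-0.0235,"dz":0.0,"wx":0.0,"wy":0.0,"wz":0.209,"grip":0.008}]}}

```text
t: 6.4
tcp_pos: [0.6224, 0.0851, 0.0229]
tcp_rot: [0.0, -0.647, 0.763, 0.0]
force: [1.1, 5.0, 0.1]
grip_width: 0.0172
```

```bash
cat > car.py <<'E'
from h import *
c=np.array([.604,-.0272])
def car(tag):
    im=robot.get_image('top'); crop(im,180,130,260,195,3,tag)
    s=robot.read_state();p=s['tcp_pos'][:2]-c;go((.55,.07,.02),200); print(np.hypot(*p),np.degrees(np.arctan2(p[1],p[0])))
    for m,st,ce in blobs(im,(10,120,60),(25,255,255),25):
        if 300<ce[0]<400 and ce[1]>220: q=plane('top',*ce,.045)[:2]-c; print(ce,np.hypot(*q),np.arctan2(-q[1],-q[0])+.151)
E
python3 -c "
from car import *
car('top4.png')"
```

```text
t 6.45 pos [0.6222 0.0851 0.0229] jaw 170.6 tilt [0.0007 0.0007] F [ 2.4  5.8 -2.2] grip 0.0171 J [ 0.45  0.44 -0.3  -0.   -0.83 -0.61]
shift [0.0267 0.0688 0.0028] turn [-0.0007  0.0007 -0.5127]
0.1137929573910268 80.7940633914192
[331.36842105 272.50877193] 0.11398160822799776 0.0029077246206487273
```

View pics/top4.png

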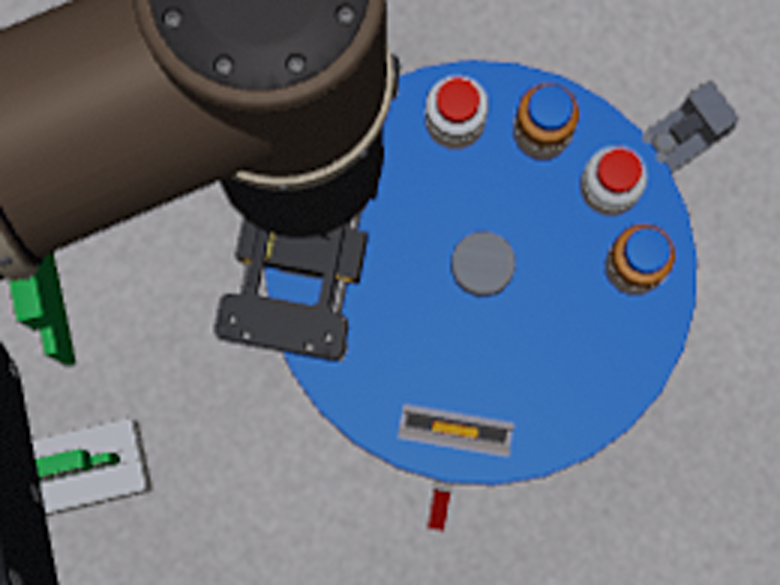

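Emit:
{"api": "step_arm", "payload": {"commands": [{"dx":0.0,"dy":0.0,"dz":0.0,"wx":0.0,"wy":0.0,"wz":0.0,"grip":0.045},{"dx":0.0,"dy":0.0,"dz":0.0,"wx":0.0,"wy":0.0,"wz":0.0,"grip":0.045},{"dx":0.0,"dy":0.0,"dz":0.0,"wx":0.0,"wy":0.0,"wz":0.0,"grip":0.045},{"dx":0.0,"dy":0.0,"dz":0.0,"wx":0.0,"wy":0.0,"wz":0.0,"grip":0.045},{"dx":0.0,"dy":0.0,"dz":-0.035,"wx":0.0,"wy":0.0,"wz":0.0,"grip":0.045},{"dx":0.0,"dy":0.0,"dz":-0.07,"wx":0.0,"wy":0.0,"wz":0.0,"grip":0.045},{"dx":0.0,"dy":0.0,"dz":-0.105,"wx":0.0,"wy":0.0,"wz":0.0,"grip":0.045},{"dx":0.0,"dy":0.0,"dz":-0.12,"wx":0.0,"wy":0.0,"wz":0.0,"grip":0.045}]}}

```text
t: 7.12
tcp_pos: [0.6235, 0.0844, 0.1478]
tcp_rot: [0.002, -0.646, 0.763, -0.001]
force: [1.5, 0.4, 1.0]
grip_width: 0.0448
```

```bash
python3 -c "
from car import *
car('top5.png'); go((.459,.2455,.14),194.5)"
```

```text
t 7.17 pos [0.6245 0.0847 0.1495] jaw 170.6 tilt [0.0072 0.0015] F [1.1 0.2 2.6] grip 0.0451 J [ 0.45  0.31 -0.16  0.   -1.09 -0.61]
shift [0.027  0.0719 0.1289] turn [-0.0074  0.0008 -0.5139]
0.11371076980796554 79.62972166937489
[331.36842105 272.50877193] 0.11398160822799776 0.0029077246206487273
t 7.17 pos [0.6245 0.0847 0.1495] jaw 170.6 tilt [0.0072 0.0015] F [1.1 0.2 2.6] grip 0.0451 J [ 0.45  0.31 -0.16  0.   -1.09 -0.61]
shift [-0.1315  0.1897  0.0085] turn [-0.0073  0.0011 -0.4179]
```

Emit:
{"api": "step_arm", "payload": {"commands": [{"dx":-0.033,"dy":0.047,"dz":0.0,"wx":0.0,"wy":0.0,"wz":-0.105,"grip":0.045},{"dx":-0.066,"dy":0.094,"dz":0.0,"wx":0.0,"wy":0.0,"wz":-0.21,"grip":0.045},{"dx":-0.099,"dy":0.141,"dz":0.0,"wx":0.0,"wy":0.0,"wz":-0.315,"grip":0.045},{"dx":-0.1315,"dy":0.19,"dz":0.0,"wx":0.0,"wy":0.0,"wz":-0.418,"grip":0.045},{"dx":-0.1315,"dy":0.19,"dz":0.0,"wx":0.0,"wy":0.0,"wz":-0.418,"grip":0.045},{"dx":-0.1315,"dy":0.19,"dz":0.0,"wx":0.0,"wy":0.0,"wz":-0.418,"grip":0.045},{"dx":-0.1315,"dy":0.19,"dz":0.0,"wx":0.0,"wy":0.0,"wz":-0.418,"grip":0.045},{"dx":-0.1315,"dy":0.19,"dz":0.0,"wx":0.0,"wy":0.0,"wz":-0.418,"grip":0.045}]}}

```text
t: 7.83
tcp_pos: [0.4551, 0.2461, 0.143]
tcp_rot: [0.0, 0.791, -0.611, -0.0]
force: [0.1, -0.4, 0.9]
grip_width: 0.0451
```

```bash
python3 -c "
from h import *
im=robot.get_image('side'); crop(im,210,200,140,150,4,'side9.png')
d=go((.459,.2455,.04),194.5)
p=robot.read_state()['tcp_pos'];print((proj('side',p)-[210,200])*4, (proj('side',p+[0,0,.028])-[210,200])*4)
im=robot.get_image('top'); crop(im,230,130,210,195,3,'top6.png')"
```

```text
t 7.88 pos [0.4557 0.2455 0.1428] jaw -165.5 tilt [-0.0008 -0.0005] F [ 0.4 -1.6 -0.2] grip 0.0449 J [ 0.87  0.14 -0.41 -0.   -1.02 -0.62]
shift [ 0.0008 -0.0033  0.1028] turn [ 0.0009 -0.0003  0.0006]
[260.40957227 289.73187995] [258.20477515 237.46639539]
```

View pics/side9.png

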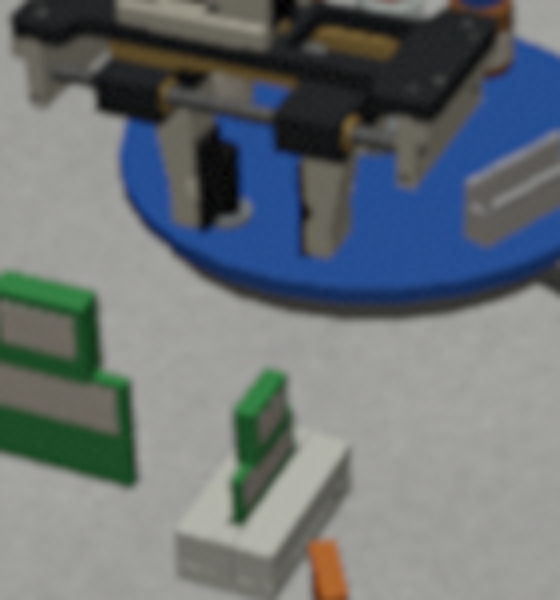

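View pics/top6.png

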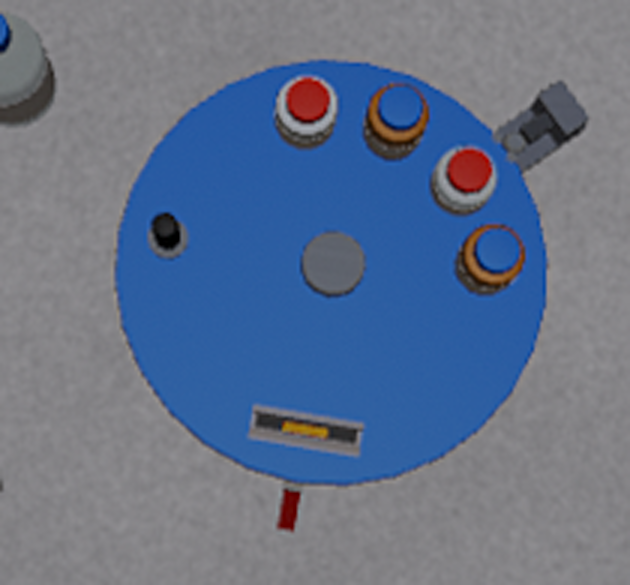

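```bash
python3 -c "
from h import *
print(two((190+125/4,180+353/4),(145+165/4,195+45/4)),two((190+178/4,180+372/4),(145+145/4,195+66/4)), two((190+175/4,180+372/4),(145+193/4,195+165/4)))
"
```

```text
[0.59163937 0.26176886 0.10863535] [0.56836566 0.26230936 0.11103462] [0.54952368 0.2554768  0.10764611]
```

Emit:
{"api": "step_arm", "payload": {"commands": [{"dx":0.001,"dy":-0.003,"dz":0.035,"wx":0.0,"wy":0.0,"wz":0.0,"grip":0.045},{"dx":0.001,"dy":-0.003,"dz":0.06,"wx":0.0,"wy":0.0,"wz":0.0,"grip":0.045},{"dx":0.001,"dy":-0.003,"dz":0.06,"wx":0.0,"wy":0.0,"wz":0.0,"grip":0.045},{"dx":0.001,"dy":-0.003,"dz":0.06,"wx":0.0,"wy":0.0,"wz":0.0,"grip":0.045}]}}

```text
t: 8.27
tcp_pos: [0.4592, 0.2435, 0.0819]
tcp_rot: [0.002, 0.79, -0.613, -0.0]
force: [-0.4, 1.0, 0.4]
grip_width: 0.0451
```

```bash
python3 -c "
from h import *
im=robot.get_image('side'); crop(im,210,200,140,150,4,'side10.png')
d=go((.459,.2455,.028),194.5)
p=robot.read_state()['tcp_pos'];print((proj('side',p)-[210,200])*4, (proj('side',p+[0,0,.028])-[210,200])*4)"
```

```text
t 8.32 pos [0.46   0.2445 0.0832] jaw -165.6 tilt [-0.001  -0.0015] F [0.6 0.4 1.1] grip 0.0452 J [ 0.87  0.21 -0.48  0.   -0.88 -0.61]
shift [-0.0013  0.0006  0.0552] turn [ 0.0013 -0.0012 -0.002 ]
[259.21934282 392.00627033] [257.0659165 342.654568 ]
```

View pics/side10.png

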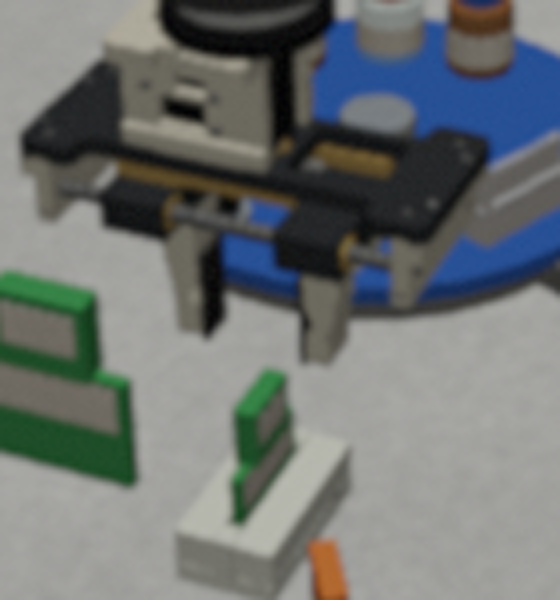

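Emit:
{"api": "step_arm", "payload": {"commands": [{"dx":-0.001,"dy":0.0,"dz":0.015,"wx":0.0,"wy":0.0,"wz":0.0,"grip":0.045},{"dx":-0.001,"dy":0.0,"dz":0.03,"wx":0.0,"wy":0.0,"wz":0.0,"grip":0.045},{"dx":-0.001,"dy":0.0,"dz":0.045,"wx":0.0,"wy":0.0,"wz":0.0,"grip":0.045},{"dx":-0.001,"dy":0.0,"dz":0.045,"wx":0.0,"wy":0.0,"wz":0.0,"grip":0.045},{"dx":-0.001,"dy":0.0,"dz":0.045,"wx":0.0,"wy":0.0,"wz":0.0,"grip":0.045}]}}

```text
t: 8.73
tcp_pos: [0.4596, 0.2462, 0.0389]
tcp_rot: [0.0, 0.79, -0.613, 0.0]
force: [0.2, -0.0, 1.5]
grip_width: 0.0447
```

```bash
python3 -c "
from h import *
im=robot.get_image('side'); crop(im,210,200,140,150,4,'side11.png')
d=go((.459,.2455,.038),194.5)
p=robot.read_state()['tcp_pos'];print((proj('side',p)-[210,200])*4, (proj('side',p+[0,0,.028])-[210,200])*4)"
```

```text
t 8.78 pos [0.4599 0.2466 0.0393] jaw -165.6 tilt [0.0006 0.0006] F [ 1.   0.  -0.2] grip 0.0444 J [ 0.87  0.27 -0.52  0.   -0.78 -0.62]
shift [0.0009 0.0012 0.0013] turn [-0.0008  0.0004 -0.001 ]
[259.63911644 469.31442637] [257.53116466 421.86827383]
```

View pics/side11.png

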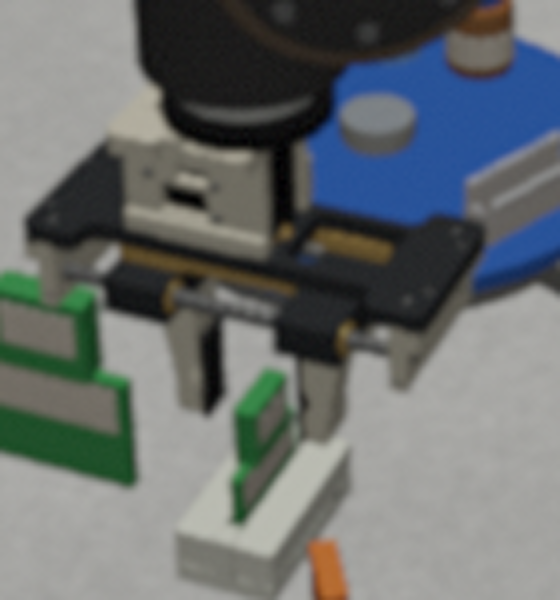

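Emit:
{"api": "step_arm", "payload": {"commands": [{"dx":0.0,"dy":0.0,"dz":0.0,"wx":0.0,"wy":0.0,"wz":0.0,"grip":0.004},{"dx":0.0,"dy":0.0,"dz":0.0,"wx":0.0,"wy":0.0,"wz":0.0,"grip":0.004},{"dx":0.0,"dy":0.0,"dz":0.0,"wx":0.0,"wy":0.0,"wz":0.0,"grip":0.004},{"dx":0.0,"dy":0.0,"dz":0.0,"wx":0.0,"wy":0.0,"wz":0.0,"grip":0.004},{"dx":0.0,"dy":0.0,"dz":0.0,"wx":0.0,"wy":0.0,"wz":0.0,"grip":0.004},{"dx":0.0,"dy":0.0,"dz":0.0,"wx":0.0,"wy":0.0,"wz":0.0,"grip":0.004},{"dx":0.0,"dy":0.0,"dz":0.0,"wx":0.0,"wy":0.0,"wz":0.0,"grip":0.004},{"dx":0.0,"dy":0.0,"dz":0.0,"wx":0.0,"wy":0.0,"wz":0.0,"grip":0.004}]}}

```text
t: 9.45
tcp_pos: [0.4589, 0.2461, 0.0379]
tcp_rot: [0.0, 0.79, -0.613, -0.0]
force: [-1.2, 0.5, 3.1]
grip_width: 0.0115
```

```bash
python3 -c "
from h import *
im=robot.get_image('side'); crop(im,210,200,140,150,4,'side12.png')
d=go((.459,.2455,.038),194.5)"
```

```text
t 9.5 pos [0.4589 0.2462 0.038 ] jaw -165.6 tilt [-0.0007 -0.0004] F [-1.1  0.2  4.3] grip 0.0115 J [ 0.87  0.27 -0.53 -0.   -0.77 -0.62]
shift [ 0.0007  0.0001 -0.    ] turn [ 0.0008 -0.0002 -0.0009]
```

View pics/side12.png

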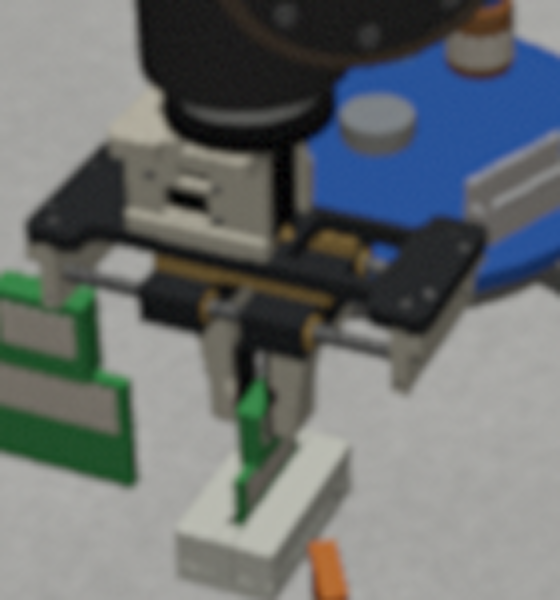

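Emit:
{"api": "step_arm", "payload": {"commands": [{"dx":0.0,"dy":0.0,"dz":-0.01,"wx":0.0,"wy":0.0,"wz":0.0,"grip":0.004},{"dx":0.0,"dy":0.0,"dz":-0.025,"wx":0.0,"wy":0.0,"wz":0.0,"grip":0.004},{"dx":0.0,"dy":0.0,"dz":-0.045,"wx":0.0,"wy":0.0,"wz":0.0,"grip":0.004},{"dx":0.0,"dy":0.0,"dz":-0.07,"wx":0.0,"wy":0.0,"wz":0.0,"grip":0.004},{"dx":0.0,"dy":0.0,"dz":-0.09,"wx":0.0,"wy":0.0,"wz":0.0,"grip":0.004},{"dx":0.0,"dy":0.0,"dz":-0.09,"wx":0.0,"wy":0.0,"wz":0.0,"grip":0.004},{"dx":0.0,"dy":0.0,"dz":-0.09,"wx":0.0,"wy":0.0,"wz":0.0,"grip":0.004}]}}

```text
t: 10.08
tcp_pos: [0.4594, 0.2467, 0.1293]
tcp_rot: [-0.001, 0.79, -0.613, -0.0]
force: [-0.5, -0.6, -1.2]
grip_width: 0.0116
```

```bash
python3 -c "
from h import *
im=robot.get_image('side'); crop(im,210,150,140,150,4,'side13.png')
im=robot.get_image('top'); crop(im,110,180,140,150,4,'top13.png')
d=go((.459,.2455,.038),194.5)"
```

```text
t 10.18 pos [0.4584 0.2457 0.1273] jaw -165.6 tilt [-0.0018 -0.0008] F [ 0.5  0.1 -0.6] grip 0.0117 J [ 0.87  0.16 -0.42 -0.   -0.99 -0.62]
shift [ 0.0003 -0.0007  0.0893] turn [ 0.0019 -0.0004 -0.0014]
```

View pics/side13.png

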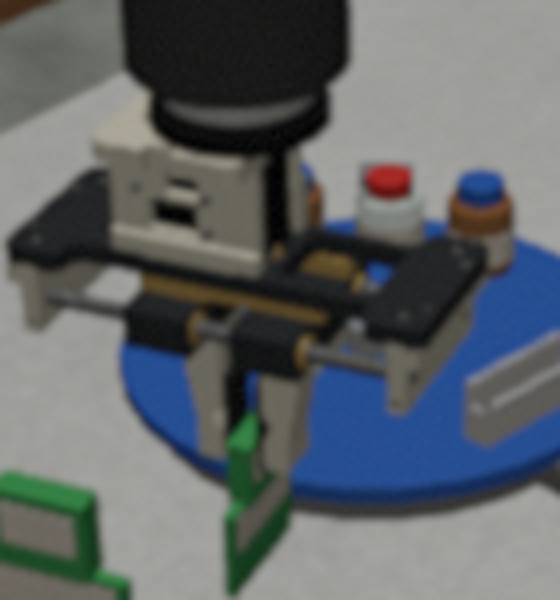

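View pics/top13.png

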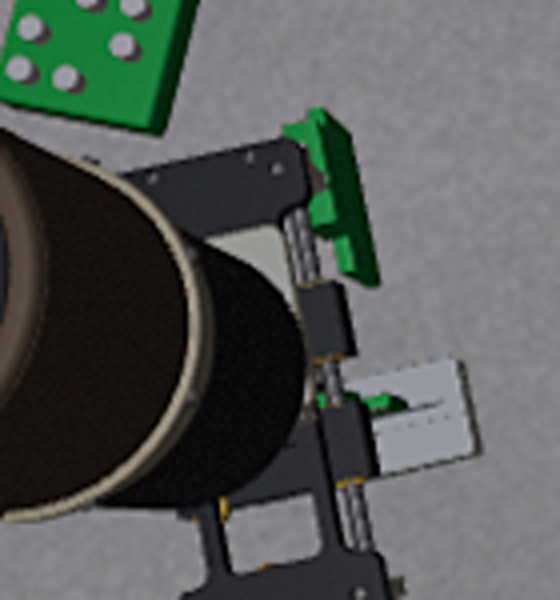

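```bash
python3 -c "
from h import *
p=np.array([.4584,.2457,.1273]); a=np.radians(14.4);x=np.array([np.cos(a),np.sin(a),0]);y=np.array([-x[1],x[0],0])
for X,n in((p+.03*y-.003*x-[0,0,.028],'L'),(p-.03*y-.003*x-[0,0,.028],'R'),(p+.018*y+[0,0,.047]-.006*x,'tabL'),(p-.018*y+[0,0,.047]-.006*x,'tabR'),(p+.03*y-.003*x+[0,0,.017],'bladetopL')): print(n,(proj('side',X)-[210,150])*4)
go((.4895,-.0098,.135),171.25)"
```

```text
L [235.74496307 605.36484488]
R [292.76346275 532.02568543]
tabL [247.31202191 453.22559031]
tabR [282.76506167 411.25596708]
bladetopL [231.63181513 523.08944906]
t 10.18 pos [0.4584 0.2457 0.1273] jaw -165.6 tilt [-0.0018 -0.0008] F [ 0.5  0.1 -0.6] grip 0.0117 J [ 0.87  0.16 -0.42 -0.   -0.99 -0.62]
shift [ 0.2552  0.0335 -0.0075] turn [ 0.0018 -0.0008  0.4044]
```

Emit:
{"api": "step_arm", "payload": {"commands": [{"dx":0.036,"dy":0.0,"dz":-0.008,"wx":0.0,"wy":0.0,"wz":0.058,"grip":0.004},{"dx":0.073,"dy":0.01,"dz":-0.008,"wx":0.0,"wy":0.0,"wz":0.115,"grip":0.004},{"dx":0.109,"dy":0.015,"dz":-0.008,"wx":0.0,"wy":0.0,"wz":0.173,"grip":0.004},{"dx":0.146,"dy":0.02,"dz":-0.008,"wx":0.0,"wy":0.0,"wz":0.231,"grip":0.004},{"dx":0.182,"dy":0.024,"dz":-0.008,"wx":0.0,"wy":0.0,"wz":0.289,"grip":0.004},{"dx":0.219,"dy":0.029,"dz":-0.008,"wx":0.0,"wy":0.0,"wz":0.346,"grip":0.004},{"dx":0.245,"dy":0.0335,"dz":-0.008,"wx":0.0,"wy":0.0,"wz":0.404,"grip":0.004},{"dx":0.255,"dy":0.0335,"dz":-0.008,"wx":0.0,"wy":0.0,"wz":0.404,"grip":0.004}]}}

```text
t: 10.85
tcp_pos: [0.4886, -0.0124, 0.1346]
tcp_rot: [-0.002, -0.649, 0.761, 0.001]
force: [-0.3, 0.3, -0.6]
grip_width: 0.012
```

Emit:
{"api": "step_arm", "payload": {"commands": [{"dx":0.0,"dy":0.0,"dz":0.0,"wx":0.0,"wy":0.0,"wz":0.0,"grip":0.004},{"dx":0.0,"dy":0.0,"dz":0.0,"wx":0.0,"wy":0.0,"wz":0.0,"grip":0.004},{"dx":0.0,"dy":0.0,"dz":0.0,"wx":0.0,"wy":0.0,"wz":0.0,"grip":0.004}]}}

```text
t: 11.1
tcp_pos: [0.4898, -0.0087, 0.1353]
tcp_rot: [-0.001, -0.652, 0.759, 0.0]
force: [-0.5, 0.6, -0.6]
grip_width: 0.0118
```

```bash
cat > ov.py <<'E'
from h import *
def ov(tag,x0=290,y0=150,w=130,h=130,k=5,n='side'):
    im=robot.get_image(n); crop(im,x0,y0,w,h,k,tag)
    go((.4895,-.0098,.135),171.25)
    s=robot.read_state(); p=s['tcp_pos'];q=s['tcp_rot'];R=Ro.from_quat([q[1],q[2],q[3],q[0]]).as_matrix()
    x=-R[:,1]; x/=np.linalg.norm(x); y=np.cross([0,0,1],x)
    for X,m in((p+.03*y-.003*x-[0,0,.028],'footL'),(p-.03*y-.003*x-[0,0,.028],'footR'),(p+.03*y-.003*x+[0,0,.017],'bladetopL'),(p-.03*y-.003*x+[0,0,.017],'bladetopR'),(p+.018*y+[0,0,.047]-.006*x,'tabL'),(p-.018*y+[0,0,.047]-.006*x,'tabR')): print(m,((proj(n,X)-[x0,y0])*k).round(0))
E
python3 -c "
from ov import *
ov('side14.png')"
```

```text
t 11.15 pos [ 0.4899 -0.0084  0.1354] jaw 171.4 tilt [-0.0016 -0.0006] F [-0.2  0.5 -0.9] grip 0.0123 J [ 0.38  0.1  -0.47 -0.   -1.   -0.54]
shift [0.0014 0.0002 0.0004] turn [ 0.0015 -0.0008  0.002 ]
footL [207. 407.]
footR [304. 357.]
bladetopL [209. 313.]
bladetopR [307. 265.]
tabL [235. 242.]
tabR [295. 213.]
```

View pics/side14.png

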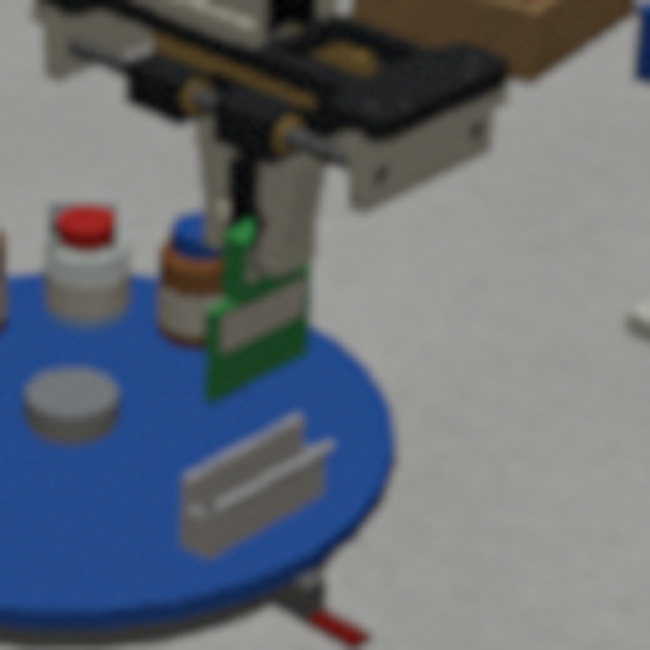

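Emit:
{"api": "step_arm", "payload": {"commands": [{"dx":0.0014,"dy":0.0,"dz":0.012,"wx":0.0,"wy":0.0,"wz":0.0,"grip":0.004},{"dx":0.0014,"dy":0.0,"dz":0.024,"wx":0.0,"wy":0.0,"wz":0.0,"grip":0.004},{"dx":0.0014,"dy":0.0,"dz":0.034,"wx":0.0,"wy":0.0,"wz":0.0,"grip":0.004},{"dx":0.0014,"dy":0.0,"dz":0.034,"wx":0.0,"wy":0.0,"wz":0.0,"grip":0.004},{"dx":0.0014,"dy":0.0,"dz":0.034,"wx":0.0,"wy":0.0,"wz":0.0,"grip":0.004},{"dx":0.0014,"dy":0.0,"dz":0.034,"wx":0.0,"wy":0.0,"wz":0.0,"grip":0.004}]}}

```text
t: 11.65
tcp_pos: [0.4902, -0.0101, 0.1023]
tcp_rot: [-0.0, -0.652, 0.758, -0.0]
force: [-0.4, 0.2, -0.6]
grip_width: 0.0118
```

```bash
python3 -c "
from ov import *
ov('side15.png',310,190,80,80,8)
a=-.151; x=np.array([np.cos(a),np.sin(a),0]);y=np.array([-x[1],x[0],0]); s=np.array([.491,-.010,.039])
for nm,o in(('wallTopL',(.0045,.034,.03)),('wallTopR',(.0045,-.034,.03)),('lipTopL',(-.0085,.034,.024)),('lipTopR',(-.0085,-.034,.024)),('lip16L',(-.0045,.034,.016)),('lip16R',(-.0045,-.034,.016))):
  print(nm,((proj('side',s+o[0]*x+o[1]*y+[0,0,o[2]])-[310,190])*8).round())
"
```

```text
t 11.7 pos [ 0.4903 -0.0102  0.1024] jaw 171.3 tilt [-0.0001 -0.0004] F [-0.2 -0.3 -1. ] grip 0.0117 J [ 0.38  0.14 -0.52  0.   -0.91 -0.53]
shift [-0.0003  0.0009 -0.0326] turn [ 0.     -0.0004  0.0015]
footL [172. 434.]
footR [325. 352.]
bladetopL [175. 289.]
bladetopR [330. 209.]
tabL [217. 177.]
tabR [311. 130.]
wallTopL [139. 446.]
wallTopR [312. 353.]
lipTopL [174. 483.]
lipTopR [346. 389.]
lip16L [163. 503.]
lip16R [335. 408.]
```

View pics/side15.png

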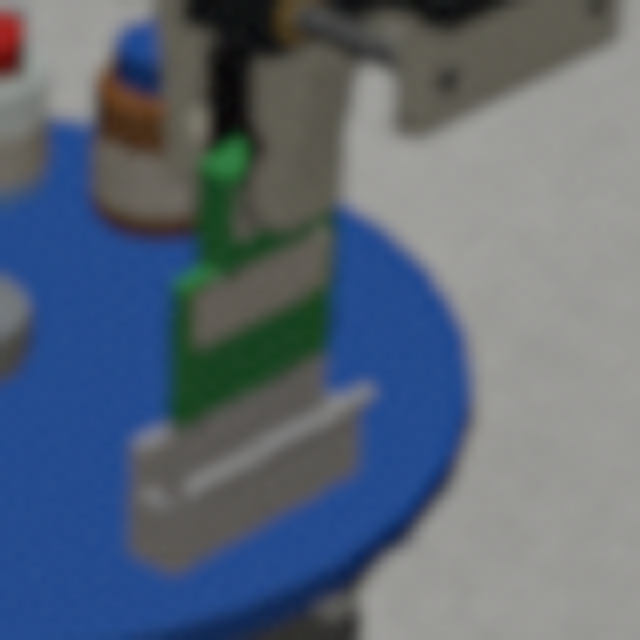

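```bash
python3 -c "
from h import *
im=cv2.imread('pics/top6.png'); cv2.imwrite('pics/rail_top.png',cv2.resize(im[380:480,220:400],None,fx=4,fy=4,interpolation=cv2.INTER_CUBIC))
a=-.151; x=np.array([np.cos(a),np.sin(a),0]);y=np.array([-x[1],x[0],0]); s=np.array([.491,-.010,.039])
for nm,o in(('wallTopL',(.0045,.034,.03)),('wallTopR',(.0045,-.034,.03)),('lipTopL',(-.0085,.034,.024)),('lipTopR',(-.0085,-.034,.024)),('floor in L',(.0045,.034,0)),('floor in R',(.0045,-.034,.0)),('floor out L',(-.0045,.034,0)),('floor out R',(-.0045,-.034,.0)),('clipL',(0,.015,.006)),('clipR',(0,-.015,.006))):
  print(nm,(((proj('top',s+o[0]*x+o[1]*y+[0,0,o[2]])-[230,130])*3-[220,380])*4).round())
"
```

```text
wallTopL [140. 116.]
wallTopR [549. 188.]
lipTopL [126. 198.]
lipTopR [534. 269.]
floor in L [139. 133.]
floor in R [536. 203.]
floor out L [129. 186.]
floor out R [527. 256.]
clipL [246. 176.]
clipR [422. 207.]
```

View pics/rail_top.png

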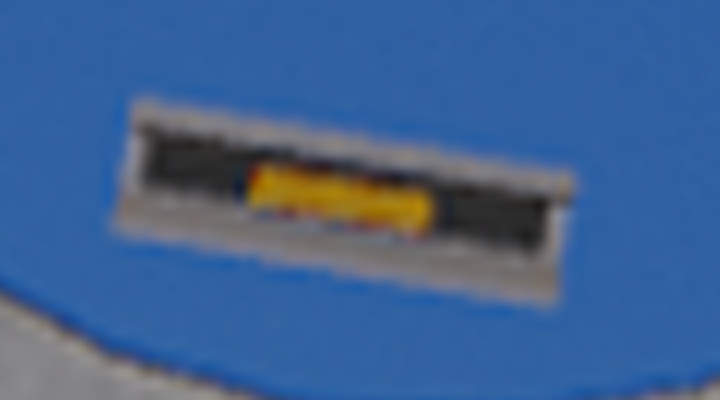

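Emit:
{"api": "step_arm", "payload": {"commands": [{"dx":0.0015,"dy":0.001,"dz":0.0,"wx":0.0,"wy":0.0,"wz":0.0,"grip":0.004},{"dx":0.0015,"dy":0.001,"dz":0.004,"wx":0.0,"wy":0.0,"wz":0.0,"grip":0.004},{"dx":0.0015,"dy":0.001,"dz":0.008,"wx":0.0,"wy":0.0,"wz":0.0,"grip":0.004},{"dx":0.0015,"dy":0.001,"dz":0.012,"wx":0.0,"wy":0.0,"wz":0.0,"grip":0.004},{"dx":0.0015,"dy":0.001,"dz":0.014,"wx":0.0,"wy":0.0,"wz":0.0,"grip":0.004},{"dx":0.0015,"dy":0.001,"dz":0.014,"wx":0.0,"wy":0.0,"wz":0.0,"grip":0.004}]}}

```text
t: 12.2
tcp_pos: [0.4881, -0.0121, 0.0871]
tcp_rot: [-0.001, -0.651, 0.759, 0.0]
force: [0.1, 0.5, -1.0]
grip_width: 0.0117
```

```bash
python3 -c "
from ov import *
ov('side16.png',310,190,80,80,8)"
```

```text
t 12.25 pos [ 0.4884 -0.0121  0.0875] jaw 171.3 tilt [-0.0017 -0.0008] F [0.3 0.1 0. ] grip 0.0115 J [ 0.38  0.16 -0.54  0.   -0.88 -0.53]
shift [-0.0024 -0.0007 -0.0476] turn [ 0.0016 -0.001   0.0006]
footL [182. 481.]
footR [333. 398.]
bladetopL [184. 337.]
bladetopR [338. 256.]
tabL [226. 226.]
tabR [320. 179.]
```

View pics/side16.png

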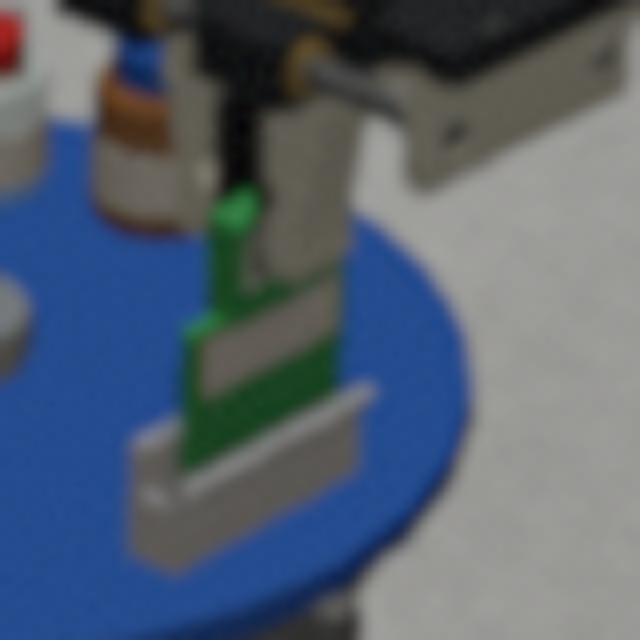

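Emit:
{"api": "step_arm", "payload": {"commands": [{"dx":-0.0015,"dy":-0.0007,"dz":0.0,"wx":0.0,"wy":0.0,"wz":0.0,"grip":0.004},{"dx":-0.0015,"dy":-0.0007,"dz":0.002,"wx":0.0,"wy":0.0,"wz":0.0,"grip":0.004},{"dx":-0.0015,"dy":-0.0007,"dz":0.004,"wx":0.0,"wy":0.0,"wz":0.0,"grip":0.004},{"dx":-0.0015,"dy":-0.0007,"dz":0.006,"wx":0.0,"wy":0.0,"wz":0.0,"grip":0.004}]}}

```text
t: 12.58
tcp_pos: [0.4896, -0.0105, 0.0817]
tcp_rot: [-0.0, -0.651, 0.759, 0.0]
force: [-0.5, 0.3, -0.8]
grip_width: 0.0117
```

Emit:
{"api": "step_arm", "payload": {"commands": [{"dx":0.0,"dy":0.0,"dz":0.002,"wx":0.0,"wy":0.0,"wz":0.0,"grip":0.004},{"dx":0.0,"dy":0.0,"dz":0.004,"wx":0.0,"wy":0.0,"wz":0.0,"grip":0.004},{"dx":0.0,"dy":0.0,"dz":0.004,"wx":0.0,"wy":0.0,"wz":0.0,"grip":0.004}]}}

```text
t: 12.83
tcp_pos: [0.4894, -0.0106, 0.0774]
tcp_rot: [-0.001, -0.651, 0.759, 0.0]
force: [0.6, -0.0, -0.9]
grip_width: 0.0117
```

```bash
python3 -c "
from ov import *
ov('side17.png',310,190,80,80,8)"
```

```text
t 12.88 pos [ 0.4895 -0.0106  0.0776] jaw 171.3 tilt [-0.0012 -0.0006] F [-0.1 -0.1 -0.6] grip 0.0112 J [ 0.38  0.17 -0.55  0.   -0.85 -0.53]
shift [-0.0007  0.0001 -0.0574] turn [ 0.0011 -0.0008  0.0007]
footL [175. 513.]
footR [326. 429.]
bladetopL [177. 370.]
bladetopR [331. 289.]
tabL [218. 260.]
tabR [312. 212.]
```

View pics/side17.png

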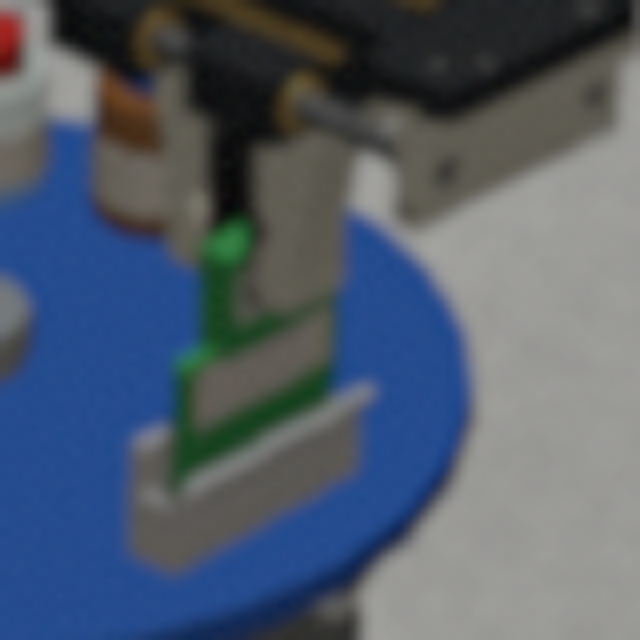

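Emit:
{"api": "step_arm", "payload": {"commands": [{"dx":0.0,"dy":0.0,"dz":0.002,"wx":0.0,"wy":0.0,"wz":0.0,"grip":0.004},{"dx":0.0,"dy":0.0,"dz":0.004,"wx":0.0,"wy":0.0,"wz":0.0,"grip":0.004},{"dx":0.0,"dy":0.0,"dz":0.004,"wx":0.0,"wy":0.0,"wz":0.0,"grip":0.004}]}}

```text
t: 13.13
tcp_pos: [0.4894, -0.0106, 0.0735]
tcp_rot: [-0.001, -0.651, 0.759, 0.0]
force: [0.4, -0.4, -1.2]
grip_width: 0.0118
```

Emit:
{"api": "step_arm", "payload": {"commands": [{"dx":0.0,"dy":0.0,"dz":0.002,"wx":0.0,"wy":0.0,"wz":0.0,"grip":0.004},{"dx":0.0,"dy":0.0,"dz":0.003,"wx":0.0,"wy":0.0,"wz":0.0,"grip":0.004},{"dx":0.0,"dy":0.0,"dz":0.003,"wx":0.0,"wy":0.0,"wz":0.0,"grip":0.004}]}}

```text
t: 13.38
tcp_pos: [0.4898, -0.0105, 0.0711]
tcp_rot: [-0.0, -0.651, 0.759, -0.0]
force: [-1.2, 0.6, 5.5]
grip_width: 0.0113
```

Emit:
{"api": "step_arm", "payload": {"commands": [{"dx":0.0,"dy":0.0,"dz":0.002,"wx":0.0,"wy":0.0,"wz":0.0,"grip":0.004},{"dx":0.0,"dy":0.0,"dz":0.002,"wx":0.0,"wy":0.0,"wz":0.0,"grip":0.004}]}}

```text
t: 13.55
tcp_pos: [0.4899, -0.0105, 0.0692]
tcp_rot: [-0.0, -0.651, 0.759, -0.0]
force: [-1.3, 0.3, 6.4]
grip_width: 0.0117
```

Emit:
{"api": "step_arm", "payload": {"commands": [{"dx":0.0,"dy":0.0,"dz":0.002,"wx":0.0,"wy":0.0,"wz":0.0,"grip":0.004},{"dx":0.0,"dy":0.0,"dz":0.002,"wx":0.0,"wy":0.0,"wz":0.0,"grip":0.004}]}}

```text
t: 13.72
tcp_pos: [0.49, -0.0105, 0.0674]
tcp_rot: [-0.0, -0.652, 0.759, -0.0]
force: [-0.9, 0.5, 8.5]
grip_width: 0.0118
```

Emit:
{"api": "step_arm", "payload": {"commands": [{"dx":0.0,"dy":0.0,"dz":0.0015,"wx":0.0,"wy":0.0,"wz":0.0,"grip":0.004},{"dx":0.0,"dy":0.0,"dz":0.0015,"wx":0.0,"wy":0.0,"wz":0.0,"grip":0.004}]}}

```text
t: 13.88
tcp_pos: [0.4907, -0.0105, 0.0667]
tcp_rot: [0.0, -0.652, 0.758, -0.001]
force: [-2.3, 0.5, 11.9]
grip_width: 0.0118
```

Emit:
{"api": "step_arm", "payload": {"commands": [{"dx":0.0,"dy":0.0,"dz":0.001,"wx":0.0,"wy":0.0,"wz":0.0,"grip":0.004},{"dx":0.0,"dy":0.0,"dz":0.001,"wx":0.0,"wy":0.0,"wz":0.0,"grip":0.004}]}}

```text
t: 14.05
tcp_pos: [0.4913, -0.0104, 0.0666]
tcp_rot: [0.001, -0.652, 0.758, -0.001]
force: [-3.6, -0.5, 20.4]
grip_width: 0.0117
```

```bash
python3 -c "
from ov import *
ov('side18.png',310,190,80,80,8)"
```

```text
t 14.1 pos [ 0.4913 -0.0104  0.0666] jaw 171.4 tilt [ 0.0026 -0.0004] F [-4.4 -0.  19.5] grip 0.0116 J [ 0.38  0.19 -0.56  0.   -0.82 -0.53]
shift [-0.0003  0.0017 -0.0684] turn [-0.0026 -0.      0.0018]
footL [168. 545.]
footR [319. 461.]
bladetopL [170. 403.]
bladetopR [324. 322.]
tabL [212. 294.]
tabR [305. 246.]
```

View pics/side18.png

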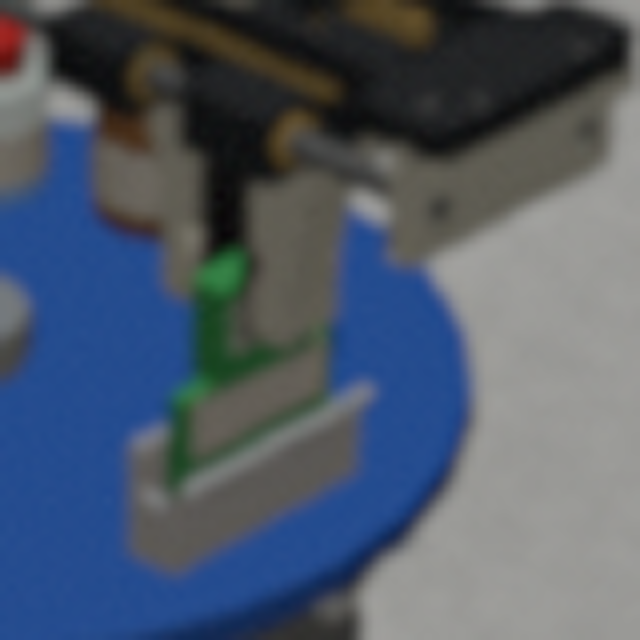

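```bash
python3 -c "
from ov import *
a=-.151; x=np.array([np.cos(a),np.sin(a),0]);y=np.array([-x[1],x[0],0]); s=np.array([.4908,-.0106,.039])
for dz in (0,.003,.006):
 for nm,o in(('bladetopL',(-.003,.03,.045)),('bladetopR',(-.003,-.03,.045)),('tabL',(-.006,.018,.075)),('wallTopL',(.0045,.037,.03-dz)),('tab-topbackL',(.006,.018,.075))):
  print(dz,nm,((proj('side',s+o[0]*x+o[1]*y+[0,0,o[2]+dz])-[310,190])*8).round())
im=robot.get_image('top'); crop(im,230,130,210,195,3,'top18.png')
S=robot.get_image('side'); crop(S,320,215,45,45,14,'side18b.png')
for m,st,ce in blobs(S,(50,100,40),(75,255,255),15): print(st,ce.round(1))
print(robot.read_state()['force'],robot.read_state()['tcp_pos'])
"
```

```text
0 bladetopL [172. 402.]
0 bladetopR [326. 321.]
0 tabL [214. 293.]
0 wallTopL [133. 449.]
0 tab-topbackL [181. 277.]
0.003 bladetopL [172. 393.]
0.003 bladetopR [326. 311.]
0.003 tabL [214. 283.]
0.003 wallTopL [133. 449.]
0.003 tab-topbackL [181. 267.]
0.006 bladetopL [173. 383.]
0.006 bladetopR [326. 302.]
0.006 tabL [214. 273.]
0.006 wallTopL [133. 449.]
0.006 tab-topbackL [181. 257.]
[332 220  12  30  97] [336.5 231.5]
[204 268  39  53 739] [224.3 297.2]
[ 101  299   70   57 1544] [136.6 330.5]
[-3.17557218 -0.41191557 19.62849086] [ 0.49124241 -0.01042901  0.0665795 ]
```

View pics/side18b.png

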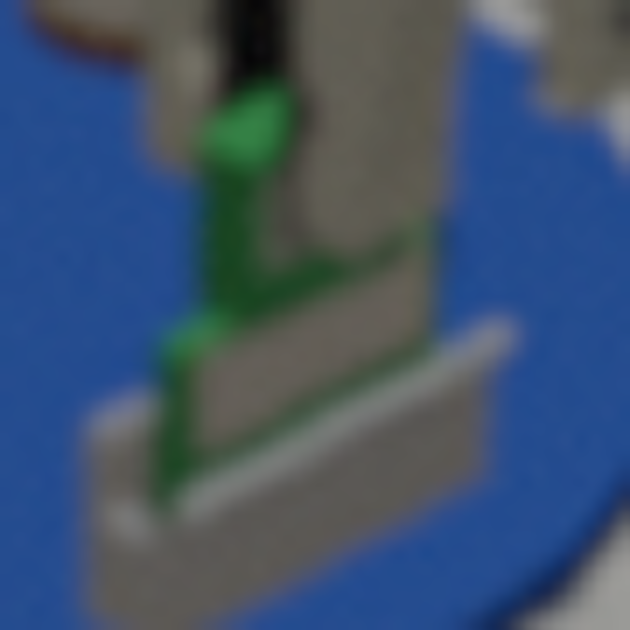

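View pics/top18.png

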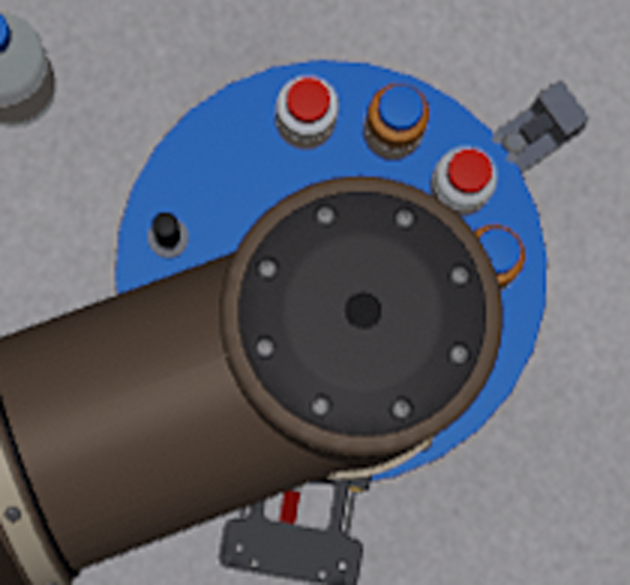

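Emit:
{"api": "step_arm", "payload": {"commands": [{"dx":0.0,"dy":0.0,"dz":0.0,"wx":0.0,"wy":0.0,"wz":0.0,"grip":0.004},{"dx":0.0,"dy":0.0,"dz":0.0,"wx":0.0,"wy":0.0,"wz":0.0,"grip":0.004},{"dx":0.0,"dy":0.0,"dz":0.0,"wx":0.0,"wy":0.0,"wz":0.0,"grip":0.004},{"dx":0.0,"dy":0.0,"dz":0.0,"wx":0.0,"wy":0.0,"wz":0.0,"grip":0.004},{"dx":0.0,"dy":0.0,"dz":0.0,"wx":0.0,"wy":0.0,"wz":0.0,"grip":0.004},{"dx":0.0,"dy":0.0,"dz":0.0,"wx":0.0,"wy":0.0,"wz":0.0,"grip":0.004}]}}

```text
t: 14.7
tcp_pos: [0.4912, -0.0104, 0.0666]
tcp_rot: [0.001, -0.652, 0.758, -0.001]
force: [-3.9, 0.3, 20.1]
grip_width: 0.0119
```

```bash
python3 - <<'E'
from h import *
c=np.array([.604,-.0272])
T=robot.get_image('top')
T6=cv2.imread('pics/top6.png')  # knob compare
g=cv2.cvtColor(T,cv2.COLOR_RGB2GRAY)
def knob(gray): 
    m=(gray<45).astype(np.uint8); n,l,st,ce=cv2.connectedComponentsWithStats(m)
    return [ce[i].round(1) for i in range(1,n) if 20<st[i][4]<200 and 270<ce[i][0]<300 and 190<ce[i][1]<230]
k=knob(g); g6=np.full((480,640),255,np.uint8); s=cv2.resize(cv2.cvtColor(T6,cv2.COLOR_BGR2GRAY),(210,195),interpolation=cv2.INTER_AREA); g6[130:325,230:440]=s
print('knob now',k,'after detent',knob(g6))
s=robot.read_state(); print(s['t'],s['tcp_pos'].round(4),s['force'].round(1),s['grip_width'])
E
```

```text
knob now [array([284.9, 206.6])] after detent [array([285.1, 206.6])]
14.75 [ 0.4913 -0.0104  0.0666] [-4.2 -0.1 19.7] 0.011445528176985067
```

```bash
python3 -c "
from bench import robot
print(robot.job_done()); s=robot.read_state(); print(s['t'],s['tcp_pos'],s['force'],s['grip_width'])"
```

```text
the job is handed in; nothing more can be done
None
the job is handed in; nothing more can be done
```

The job is handed in. The carousel is in its detent, and the green holder is pressed home in the rail, label outward, with the gripper still holding it.

**Carousel:** I gripped the black knob and turned the platter clockwise by about 0.64 rad. After I let go, the top view put the rail within 0.003 rad of the red mark. The knob was still in the same place to within 0.2 px just before hand-in.

**Holder:** I took the smaller green holder from the white dock and lowered it behind the lip. The clip reaction rose from about 5.5 to 8.5 N over the travel. The tool then met a hard stop and held steady at about 20 N for 0.7 s, without moving or slipping in the grip. In the side view the top of the blade is where it should be for a fully home holder, within about 1 mm.

**Readings that disagreed:**
- **Fingertip height:** the fingertips sat about 25–29 mm higher than the reported TCP in every view. The reported TCP went below the platter top with no contact, so I set heights from the pictures and the measured force.
- **Position along the rail:** the two cameras disagreed by about 2 mm. In the side view the holder looks 2–5 mm off centre towards the robot's right. It entered the channel without touching the end cheeks.
- **Spare clearance:** the gripper body passed close to the larger green holder, with no clear sign of contact. The wrist force read about 4 N upward while I closed on the holder in the dock, and fell away on lifting. The side view afterwards put the larger holder at the same pixels as at the start.

The bottle, tube rack and well plate were not touched. The clock stood at about 14.8 s when I handed in.

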